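# Dock a reagent bottle and press the caps home

### The arm

A 7-joint arm with a two-finger parallel gripper is mounted at the origin on a cart in front of the work surface, level with it; the furniture and walls round the work are solid. World frame = base frame: x ahead of the robot, y to its left, z up, the work surface at z = 0. Lengths are in m, angles in rad, forces in N, time in s.
With the tool pointing down it reaches from about 0.425 to 0.875 m from the base axis. Payload 9.9 kg.
Tool frame: the origin (TCP) lies between the finger pads; the fingertips stand 19 mm ahead of it and the grasp point (between the pads) is the TCP (manip.tips_ahead is the y of the fingertips in the tool frame, in m); y points along the fingers, x is the direction in which the jaws open and shut, and the axes are right-handed (so a half turn about y gives the same grasp; the last joint's range is limited). The gripper opens to 85 mm and grips with 20 to 120 N. Pads are 22 mm wide; open, the fingers measure 114 mm over their backs; the gripper's body (76 mm by 85 mm) begins 54 mm behind the grasp point. The pads swing forward as they close: fully open they stand 13 mm farther back than shut.
Start: joints at [-1.257, 0.576, 0.025, 1.437, -0.015, 1.129, -0.057], TCP at [0.261, 0.622, 0.223] pointing down, gripper open.
Joint ranges: [-2.76, 2.76], [-0.34, 2.15], [-1.52, 1.57], [0.19, 2.46], [-1.09, 4.23], [0.17, 1.99], [-2.82, 2.82]. Speed limits (rad/s): [2.22, 2.22, 3.01, 3.01, 3.14, 3.14, 3.14].

### API

Orientations are given as a rotation vector (axis times angle).
In Python, from workcell import sensors, viewer, manip gives the robot as it stands.
- The arm moves only by the tool arm_command, never from a script. Its argument "increments" is a list of rows, each an object of numbers: "rx", "ry", "rz": the turn, a rotation vector about the tool's x, y, z in degrees; "x", "y", "z": the shift along the tool's x, y, z in mm; "jaw": the opening, from -1 (shut) to 1 (fully open), so that 0 is half open. A call has 1 to 20 rows; each row is the pose to reach, as a shift and turn from the pose commanded when the call began, along the tool's axes at that moment; what a row does not reach only later rows make up. A row lasts 1/12 s, in which the tool goes at most 41.7 mm and 7.16 degrees, less where a joint would pass 70% of its speed; a pose out of reach is approached as far as the arm can. A call with a gripper value outside its range is refused whole. The fingers move at their own pace and stop on an object; the grip force is fixed at half the most. Time passes only in rows, so rows that repeat a pose let the fingers close. It gives the time, the measured TCP pose, the force and the opening at its end, in the units of the state.
- sensors.state(): the state, without advancing time (a new reading comes with each control period).
- viewer.camera(name): name is "scene" or "top" or "wrist"; returns the picture (420x560x3 uint8, red, green, blue); there is no depth.
- viewer.camera_model(name): a dict with "fx", "fy", "cx", "cy" (pixels), "eye" and "attitude" of the camera in the world. Camera axes: x right, y up, looking along -z (the intrinsics and any distortion apply to the point x, -y, -z); pixel columns grow to the right and rows downward; lengths in m; the calibration is good to about 2 mm. A picture is of the moment at which its call begins: read the wrist's pose just before it. camera_model takes no time and is no camera call; for the wrist camera it gives the pose at the moment of the call.
- manip.job_done(): hands the job in, once; it reports no verdict.
The state is a dict: "time": time; "joints": joint angles; "dq": joint speeds; "joint_efforts": joint torques, N m; "tcp_pos": TCP position; "tool_rot": TCP orientation; "ft_force": force on the tool from outside, world axes, zero at the start; "moment": the same for the moment, N m; "gripper_width": finger opening in m.
Only numpy, scipy, OpenCV 4.12 (cv2) and the standard library are available. Lean on these libraries where they do the work, as an engineer would, in place of code of your own. Each camera call takes 0.05 s, during which the arm holds its last target.

### The job

One of the two reagent bottles stands out on the bench: slide it along the bench into the empty bay of the blue dock, all the way to the back, pushing it low down so that it stays upright and never leaves the bench. With it docked, press the push-on caps of both bottles down until they are fully home, and leave the other things on the bench where they are.

Things in the scene. Friction and masses are not known exactly. Their poses are not given: they have to be found in the camera images.
- dock: blue two-bay dock fixed to the bench, 200 mm long (y), no floor. Origin on the bench between the bays; x points into them; near bay at y +55 mm, far at -55 mm. Each bay: 66 mm wide between 45 mm high walls from x -10 mm to the back fence (inner face x +29 mm, 55 mm high), in front guides flare to 90 mm width at x -27 mm; a docked bottle's front can be touched between them
- near_bay (a point): the near bay of the dock: point on the bench where the bottle's axis stands when the bottle is right at the back of the bay. x points into the bay (from its open mouth towards its back fence), z up. This bay is empty at the start
- far_bay (a point): the far bay of the dock: point on the bench where the bottle's axis stands when the bottle is right at the back of the bay. x points into the bay (from its open mouth towards its back fence), z up. One bottle already stands here at the start
- amber_center (a point): amber glass reagent bottle, 56 mm diameter in its straight body (up to 78 mm), narrowing to a neck under its cap, 120 mm tall with the cap fully home, 0.15 to 0.34 kg; may topple if pushed higher than about 35 mm over the bench. This point lies on its axis, 60 mm above its underside; z is up along the axis
- white_center (a point): white plastic reagent bottle, 56 mm diameter in its straight body (up to 78 mm), narrowing to a neck under its cap, 120 mm tall with the cap fully home, 0.15 to 0.34 kg; may topple if pushed higher than about 35 mm over the bench. This point lies on its axis, 60 mm above its underside; z is up along the axis
- amber_cap (a joint): black push-on cap of the amber bottle (38 mm diameter, 26 mm tall) that slides along the bottle's axis: 0 = fully home, positive = metres it stands proud (starts 0.008 to 0.012, an orange neck shows below it). It is stiff: moves under about 8 N, then stays where it is left; it cannot come off
- white_cap (a joint): green push-on cap of the white bottle (38 mm diameter, 26 mm tall) that slides along the bottle's axis: 0 = fully home, positive = metres it stands proud (starts 0.008 to 0.012, an orange neck shows below it). It is stiff: moves under about 8 N, then stays where it is left; it cannot come off
- amber_cap_top (a point): centre of the flat top of the amber bottle's cap; 120 mm above the bottle's underside when the cap is home
- white_cap_top (a point): centre of the flat top of the white bottle's cap; 120 mm above the bottle's underside when the cap is home
- petri: bystander: petri dish with pink agar, 90 mm diameter, 14 mm tall; origin under its centre
- lens_case: bystander: small amber screw case with a black foot, 38 mm diameter, 63 mm tall; origin under its centre

How it is judged:
By the outcome, as a careful person would: the job done as asked, in the order asked, and still so for the second after the job is handed in, with the robot touching nothing.
It also fails if it takes over 72 s, if anything falls off the work surface, if the arm or the gripper's body presses on something with over 40 N, if the wrist force passes 120 N, or if a joint passes its speed limit or range.

## Working session

There is one attempt and no reset: what is moved stays moved. The work goes in short steps, Python scripts to look and compute and a tool call to move; the robot and the scene stay as the last step left them, time stands still between calls to the robot, and variables do not carry over. Pictures are saved under pics/ and viewed, and the job is handed in when it is done.

Besides the shell and the picture viewer there is one more tool, called in YAML: its name, and indented under it one key for each argument. arm_command: Moves the arm, as the interface text tells. Its arguments: {"type":"object","properties":{"increments":{"type":"array"}},"required":["increments"]}

```bash
ls; mkdir -p pics
python3 - <<'E'
from workcell import sensors, viewer, manip
import cv2,numpy as np
s=sensors.state()
for k,v in s.items(): print(k,np.round(v,4))
for n in ("scene","top","wrist"):
    m=viewer.camera_model(n); print(n,m)
    im=viewer.camera(n); cv2.imwrite(f"pics/{n}0.png",cv2.cvtColor(im,cv2.COLOR_RGB2BGR))
print(manip.tips_ahead)
E
```

```text
pics
time 0.0
joints [-1.2568  0.5765  0.0248  1.4379 -0.015   1.129  -0.0565]
dq [-0.0009  0.0011  0.0015 -0.0011 -0.0004 -0.0005 -0.0003]
joint_efforts [-1.30000e-03 -7.65756e+01  2.24950e+00 -2.85977e+01  1.52000e-02
  1.29000e-02  0.00000e+00]
tcp_pos [0.2613 0.6219 0.2218]
tool_rot [-1.3725 -0.9105  0.9126]
ft_force [-0.0228  0.216  -0.1457]
moment [-0.0074 -0.0219 -0.0943]
gripper_width 0.0856
scene {'fx': 485.91124440697826, 'fy': 485.91124440697826, 'cx': 282.09745587958656, 'cy': 211.11306011489302, 'eye': array([-0.04716359,  0.52428434,  0.65951348]), 'attitude': array([ 0.50932892, -0.9123554 , -1.91654707])}
top {'fx': 533.6998807560385, 'fy': 533.6998807560385, 'cx': 277.2289638595825, 'cy': 197.26365674107797, 'eye': array([0.3872934 , 0.17097108, 1.09494802]), 'attitude': array([ 0.15200393, -0.12066866, -1.5661803 ])}
wrist {'fx': 314.4688442671659, 'fy': 314.4688442671659, 'cx': 279.3460635992666, 'cy': 201.81525439106557, 'eye': array([0.20113274, 0.64813856, 0.37376094]), 'attitude': array([-0.23434453, -0.153367  ,  1.16657167])}
0.019
```

View pics/scene0.png

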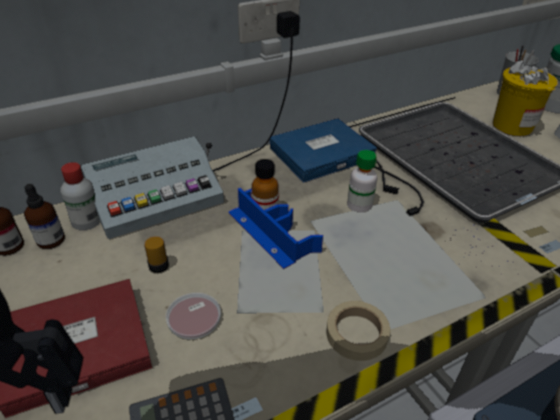

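View pics/top0.png

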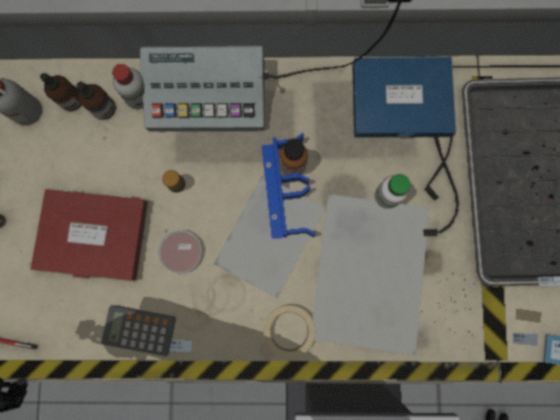

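View pics/wrist0.png

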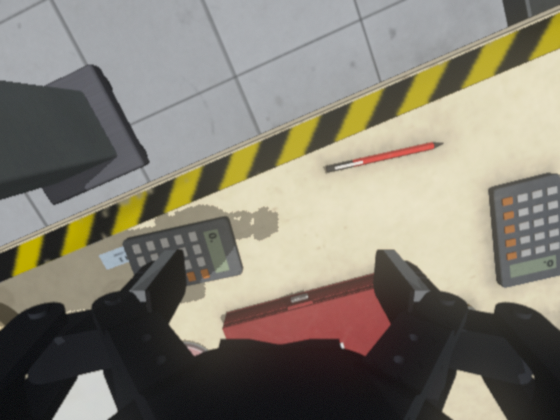

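The scene view shows the amber bottle docked at (264,185) and the white bottle out on the bench at (363,180). In the top view the white cap is at (399,185), the amber cap at (293,149), and the empty bay at about (295,212), opening to the right (world -y). I'll enlarge these areas.

```bash
cat > h.py <<'E'
import numpy as np,cv2
from scipy.spatial.transform import Rotation as R
from workcell import sensors, viewer, manip
def ray(m,u,v):
    d=np.array([(u-m['cx'])/m['fx'],-(v-m['cy'])/m['fy'],-1.0])
    return np.array(m['eye']),R.from_rotvec(m['attitude']).as_matrix()@d
def atz(m,u,v,z):
    e,d=ray(m,u,v); return e+d*(z-e[2])/d[2]
def proj(m,p):
    q=R.from_rotvec(m['attitude']).as_matrix().T@(np.array(p)-m['eye'])
    return np.array([m['cx']+m['fx']*q[0]/-q[2], m['cy']-m['fy']*q[1]/-q[2]])
def crop(src,dst,x0,y0,w,h,k):
    im=cv2.imread(src)[y0:y0+h,x0:x0+w]
    cv2.imwrite(dst,cv2.resize(im,None,fx=k,fy=k,interpolation=cv2.INTER_CUBIC))
def shot(n,f):
    cv2.imwrite(f,cv2.cvtColor(viewer.camera(n),cv2.COLOR_RGB2BGR))
E
python3 - <<'E'
from h import *
crop('pics/top0.png','pics/top0c.png',240,120,200,150,4)
crop('pics/scene0.png','pics/scene0c.png',220,140,200,150,4)
E
```

```text
(no output)
```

View pics/top0c.png

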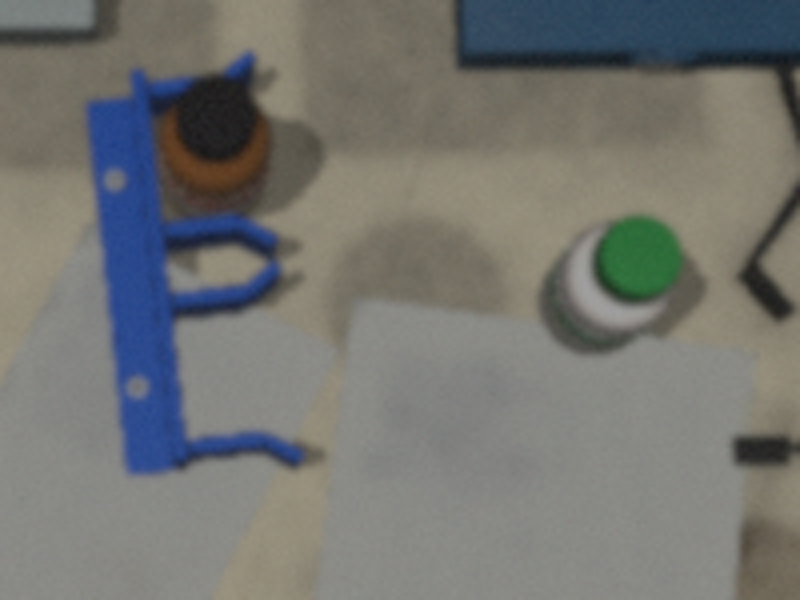

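View pics/scene0c.png

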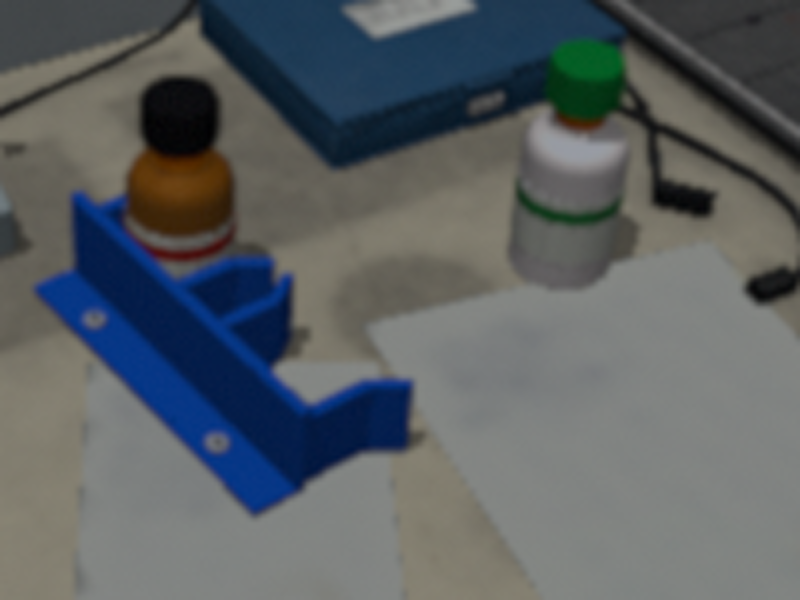

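Run:
```python
from h import *
t=viewer.camera_model('top'); s=viewer.camera_model('scene')
T=lambda x,y,z: atz(t,240+x/4,120+y/4,z)
S=lambda x,y,z: atz(s,220+x/4,140+y/4,z)
tips={100:(300,457),10:(275,268),-10:(272,242),-100:(248,58)}
P=[];Q=[]
for k,(x,y) in tips.items(): p=T(x,y,.045);print('tip',k,p.round(4))
# scene tip tops
for n,(x,y) in dict(near_out=(408,381),near_in=(288,278),far_in=(270,260)).items(): print('scene',n,S(x,y,.045).round(4))
a=T(147,75,.055);b=T(185,462,.055);print('fence top',a.round(4),b.round(4))
a=S(80,195,.055);b=S(308,415,.055);print('fence top scene',a.round(4),b.round(4))
print('flange',T(128,472,0.004).round(4),T(88,103,0.004).round(4), S(255,513,.004).round(4),S(38,290,.004).round(4))
print('screws',T(138,387,.005).round(4),T(114,180,.005).round(4),S(217,441,.005).round(4),S(94,319,.005).round(4))
print('white top',T(640,257,.130).round(4),'scene cap top',S(587,57,.130).round(4))
print('amber top',T(217,117,.130).round(4),S(181,95,.130).round(4))
# triangulate cap tops
for n,u,v in (('w',(640,257),(587,57)),('a',(217,117),(181,95))):
    e1,d1=ray(t,240+u[0]/4,120+u[1]/4);e2,d2=ray(s,220+v[0]/4,140+v[1]/4)
    A=np.stack([d1,-d2],1);x=np.linalg.lstsq(A,e2-e1,rcond=None)[0]
    print(n,(e1+d1*x[0]).round(4),(e2+d2*x[1]).round(4))
print('white base scene bottom-front',S(560,285,0).round(4), 'top base', T(590,352,0).round(4))
# other things in reach (top img)
for n,(u,v) in dict(ring=(290,330),bluebox_bl=(356,135),case=(174,181),petri=(181,252),traycorner=(463,85),traybl=(485,284),benchedge=(300,360),cable=(432,190)).items(): print(n,atz(t,u,v,0).round(3))
```

```text
tip 100 [0.4974 0.1176 0.045 ]
tip 10 [0.5922 0.1291 0.045 ]
tip -10 [0.6055 0.1305 0.045 ]
tip -100 [0.7013 0.1419 0.045 ]
scene near_out [0.4952 0.1209 0.045 ]
scene near_in [0.587  0.1325 0.045 ]
scene far_in [0.6035 0.1334 0.045 ]
fence top [0.6896 0.1932 0.055 ] [0.4939 0.1742 0.055 ]
fence top scene [0.6846 0.1998 0.055 ] [0.4886 0.1797 0.055 ]
flange [0.494  0.2035 0.004 ] [0.6892 0.2254 0.004 ] [0.4888 0.2057 0.004 ] [0.6821 0.2273 0.004 ]
screws [0.5377 0.1985 0.005 ] [0.6472 0.2114 0.005 ] [0.5379 0.199  0.005 ] [0.6464 0.212  0.005 ]
white top [ 0.5805 -0.0349  0.13  ] scene cap top [ 0.5791 -0.0324  0.13  ]
amber top [0.6474 0.1589 0.13  ] [0.6433 0.1627 0.13  ]
w [ 0.5809 -0.0353  0.128 ] [ 0.5815 -0.0345  0.128 ]
a [0.6486 0.1588 0.1254] [0.6492 0.1596 0.1255]
white base scene bottom-front [ 0.5603 -0.0215  0.    ] top base [ 0.5565 -0.035   0.    ]
ring [0.31  0.167 0.   ]
bluebox_bl [0.713 0.026 0.   ]
case [0.614 0.41  0.   ]
petri [0.466 0.391 0.   ]
traycorner [ 0.824 -0.205  0.   ]
traybl [ 0.402 -0.225  0.   ]
benchedge [0.253 0.147 0.   ]
cable [ 0.594 -0.128  0.   ]
```

```bash
cat >> h.py <<'E'
XD=np.array([-.1175,.993,0])   # into bay
YD=np.array([-.993,-.1175,0])  # dock y
NB=np.array([.541,.151,0])
def toolrot(theta_deg,sgn,h=XD):
    th=np.radians(theta_deg); h=h/np.linalg.norm(h)
    y=np.sin(th)*h+np.array([0,0,-np.cos(th)])
    x=sgn*np.cross(h,[0,0,1]); z=np.cross(x,y)
    return np.stack([x,y,z],1)
def cur():
    s=sensors.state(); return s,np.array(s['tcp_pos']),R.from_rotvec(s['tool_rot']).as_matrix()
def inc(p,Rt=None):
    s,p0,R0=cur()
    d=R0.T@(np.array(p)-p0)*1000
    r=np.zeros(3) if Rt is None else np.degrees(R.from_matrix(R0.T@Rt).as_rotvec())
    return d.round(1),r.round(1)
E
python3 - <<'E'
from h import *
s,p,R0=cur(); print(p.round(4)); print(R0.round(3)); print(s['time'])
for sg in (1,-1):
    print(sg,inc([.588,-.098,.26],toolrot(40,sg)), inc([.588,-.098,.26],toolrot(0,sg)))
E
```

```text
[0.2613 0.622  0.2219]
[[ 0.387 -0.    -0.922]
 [ 0.922 -0.001  0.387]
 [-0.001 -1.    -0.   ]]
0.15
1 (array([-537.3,  -37.3, -580.1]), array([ 36.2,  57.9, -21.1])) (array([-537.3,  -37.3, -580.1]), array([ 0. , 60.5, -0.1]))
-1 (array([-537.3,  -37.3, -580.1]), array([ -24.2, -113.8,  -41.5])) (array([-537.3,  -37.3, -580.1]), array([-1.000e-01, -1.195e+02, -0.000e+00]))
```

arm_command:
  increments:
    - {"x":-537,"y":-37,"z":-580,"ry":60}
    - {"x":-537,"y":-37,"z":-580,"ry":60}
    - {"x":-537,"y":-37,"z":-580,"ry":60}
    - {"x":-537,"y":-37,"z":-580,"ry":60}
    - {"x":-537,"y":-37,"z":-580,"ry":60}
    - {"x":-537,"y":-37,"z":-580,"ry":60}
    - {"x":-537,"y":-37,"z":-580,"ry":60}
    - {"x":-537,"y":-37,"z":-580,"ry":60}
    - {"x":-537,"y":-37,"z":-580,"ry":60}
    - {"x":-537,"y":-37,"z":-580,"ry":60}
    - {"x":-537,"y":-37,"z":-580,"ry":60}
    - {"x":-537,"y":-37,"z":-580,"ry":60}
    - {"x":-537,"y":-37,"z":-580,"ry":60}
    - {"x":-537,"y":-37,"z":-580,"ry":60}
    - {"x":-537,"y":-37,"z":-580,"ry":60}
    - {"x":-537,"y":-37,"z":-580,"ry":60}
    - {"x":-537,"y":-37,"z":-580,"ry":60}
    - {"x":-537,"y":-37,"z":-580,"ry":60}
    - {"x":-537,"y":-37,"z":-580,"ry":60}
    - {"x":-537,"y":-37,"z":-580,"ry":60}

```text
schema error: expected keys rx, ry, rz, x, y, z, jaw
```

Run:
```python
from h import *
s,p,R0=cur(); print(p.round(4)); print(R0.round(3)); print(s['time'],np.round(s['joints'],3))
print(inc([.588,-.098,.22],toolrot(40,1)))
```

```text
[0.2613 0.622  0.2219]
[[ 0.387 -0.    -0.922]
 [ 0.922 -0.001  0.387]
 [-0.001 -1.    -0.   ]]
0.15 [-1.257  0.576  0.025  1.438 -0.015  1.129 -0.057]
(array([-537.2,    2.7, -580.1]), array([ 36.2,  57.9, -21.1]))
```

All keys are required in each row. I'll set the jaw to about 30 mm during the transit.

arm_command:
  increments:
    - {"rx":0,"ry":60,"rz":0,"x":-537,"y":-37,"z":-580,"jaw":-0.3}
    - {"rx":0,"ry":60,"rz":0,"x":-537,"y":-37,"z":-580,"jaw":-0.3}
    - {"rx":0,"ry":60,"rz":0,"x":-537,"y":-37,"z":-580,"jaw":-0.3}
    - {"rx":0,"ry":60,"rz":0,"x":-537,"y":-37,"z":-580,"jaw":-0.3}
    - {"rx":0,"ry":60,"rz":0,"x":-537,"y":-37,"z":-580,"jaw":-0.3}
    - {"rx":0,"ry":60,"rz":0,"x":-537,"y":-37,"z":-580,"jaw":-0.3}
    - {"rx":0,"ry":60,"rz":0,"x":-537,"y":-37,"z":-580,"jaw":-0.3}
    - {"rx":0,"ry":60,"rz":0,"x":-537,"y":-37,"z":-580,"jaw":-0.3}
    - {"rx":0,"ry":60,"rz":0,"x":-537,"y":-37,"z":-580,"jaw":-0.3}
    - {"rx":0,"ry":60,"rz":0,"x":-537,"y":-37,"z":-580,"jaw":-0.3}
    - {"rx":0,"ry":60,"rz":0,"x":-537,"y":-37,"z":-580,"jaw":-0.3}
    - {"rx":0,"ry":60,"rz":0,"x":-537,"y":-37,"z":-580,"jaw":-0.3}
    - {"rx":0,"ry":60,"rz":0,"x":-537,"y":-37,"z":-580,"jaw":-0.3}
    - {"rx":0,"ry":60,"rz":0,"x":-537,"y":-37,"z":-580,"jaw":-0.3}
    - {"rx":0,"ry":60,"rz":0,"x":-537,"y":-37,"z":-580,"jaw":-0.3}
    - {"rx":0,"ry":60,"rz":0,"x":-537,"y":-37,"z":-580,"jaw":-0.3}
    - {"rx":0,"ry":60,"rz":0,"x":-537,"y":-37,"z":-580,"jaw":-0.3}
    - {"rx":0,"ry":60,"rz":0,"x":-537,"y":-37,"z":-580,"jaw":-0.3}
    - {"rx":0,"ry":60,"rz":0,"x":-537,"y":-37,"z":-580,"jaw":-0.3}
    - {"rx":0,"ry":60,"rz":0,"x":-537,"y":-37,"z":-580,"jaw":-0.3}

```text
time: 1.82
tcp_pos: [0.5894, -0.1072, 0.2599]
tool_rot: [-1.575, -0.092, 0.09]
ft_force: [-2.3, -1.1, -0.5]
gripper_width: 0.0299
```

Run:
```python
from h import *
s,p,R0=cur(); print(p.round(4)); print(R0.round(3)); print(s['time'],np.round(s['joints'],3),s['gripper_width'])
print(inc([.588,-.098,.22],toolrot(40,1)))
```

```text
[ 0.5894 -0.1072  0.2599]
[[ 0.993  0.001 -0.116]
 [ 0.116 -0.006  0.993]
 [ 0.001 -1.    -0.006]]
1.8167 [-0.187  0.462  0.447  1.605 -0.21   1.121  0.426] 0.02989360154147665
(array([-0.3, 39.8,  9.6]), array([40.3, -0.1,  0.1]))
```

arm_command:
  increments:
    - {"rx":7,"ry":0,"rz":0,"x":0,"y":0,"z":9,"jaw":-0.3}
    - {"rx":14,"ry":0,"rz":0,"x":0,"y":0,"z":9,"jaw":-0.3}
    - {"rx":21,"ry":0,"rz":0,"x":0,"y":10,"z":9,"jaw":-0.3}
    - {"rx":28,"ry":0,"rz":0,"x":0,"y":20,"z":9,"jaw":-0.3}
    - {"rx":35,"ry":0,"rz":0,"x":0,"y":30,"z":9,"jaw":-0.3}
    - {"rx":40,"ry":0,"rz":0,"x":0,"y":40,"z":9,"jaw":-0.3}
    - {"rx":40,"ry":0,"rz":0,"x":0,"y":40,"z":9,"jaw":-0.3}
    - {"rx":40,"ry":0,"rz":0,"x":0,"y":40,"z":9,"jaw":-0.3}

```text
time: 2.48
tcp_pos: [0.5865, -0.0898, 0.2178]
tool_rot: [-0.872, -0.051, 0.117]
ft_force: [-0.2, 0.3, 1.3]
gripper_width: 0.0295
```

Run:
```python
from h import *
s,p,R0=cur(); print(p.round(4)); print(R0.round(3)); print(s['time'],np.round(s['joints'],3),s['gripper_width'])
shot('scene','pics/s1.png');shot('top','pics/t1.png');shot('wrist','pics/w1.png')
print(viewer.camera_model('wrist'))
print(inc([.588,-.098,.1],toolrot(40,1)),inc([.588,-.098,.03],toolrot(40,1)))
```

```text
[ 0.5865 -0.0898  0.2178]
[[ 0.992 -0.082 -0.092]
 [ 0.123  0.638  0.761]
 [-0.003 -0.766  0.643]]
2.4833 [ 0.302  0.698  0.211  1.486 -0.687  1.477  0.865] 0.02950079684911238
{'fx': 314.4688442671659, 'fy': 314.4688442671659, 'cx': 279.3460635992666, 'cy': 201.81525439106557, 'eye': array([ 0.59368687, -0.13273868,  0.38005895]), 'attitude': array([0.43119321, 0.02519941, 0.12729321])}
(array([ -1.4,  86. , -86. ]), array([ 0.1,  0.5, -0.3])) (array([  -1.5,  139.7, -130.9]), array([ 0.1,  0.5, -0.3]))
```

View pics/s1.png

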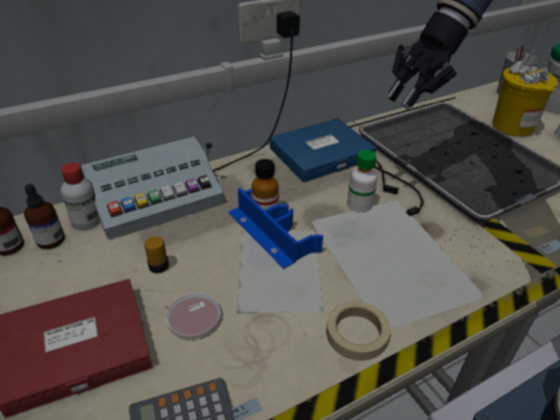

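View pics/w1.png

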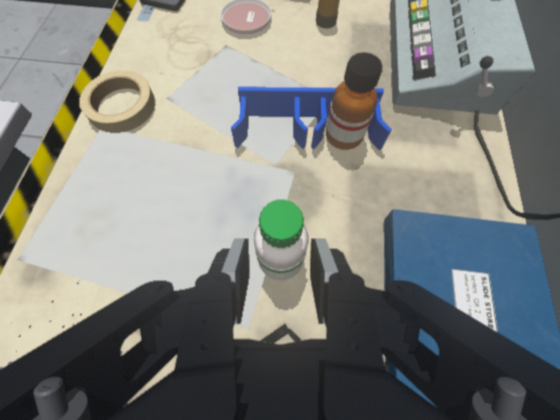

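View pics/t1.png

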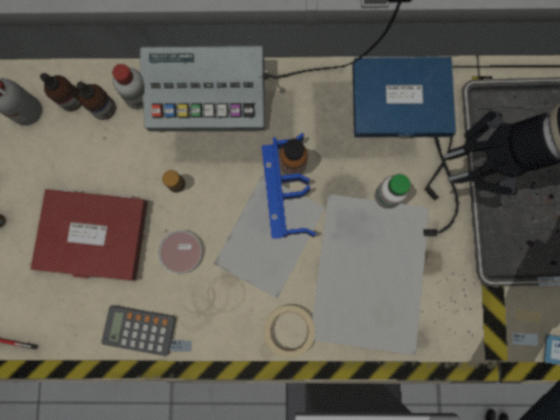

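The wrist view shows the white bottle between the fingers at (282,240), the dock ahead at (310,110) and clear bench between. I'll check that the projection of the TCP matches where the gripper appears in the top and scene views.

Run:
```python
from h import *
s,p,R0=cur(); print(s['time'],p.round(4))
t=viewer.camera_model('top'); c=viewer.camera_model('scene'); w=viewer.camera_model('wrist')
tip=p+R0@[0,.019,0]
print(proj(t,p),proj(c,p),proj(t,tip),proj(c,tip))
# wrist-based estimates
print('cap w',atz(w,281,216,.130).round(4))
for n,q in dict(o=(236,143),i=(301,143),fi=(317,145),fo=(385,143)).items(): print(n,atz(w,*q,.045).round(4))
print('w1 base proj', proj(w,[.581,-.036,0]))
crop('pics/w1.png','pics/w1c.png',220,40,200,150,4)
crop('pics/w1.png','pics/w1d.png',200,180,160,120,5)
```

```text
2.6333 [ 0.5877 -0.0871  0.2211]
[442.58041108 169.20969152] [393.04373911 105.10282066] [432.99693233 172.03753679] [387.41821997 113.60254896]
cap w [ 0.5827 -0.0315  0.13  ]
o [0.5089 0.0956 0.045 ]
i [0.5916 0.1065 0.045 ]
fi [0.6123 0.1061 0.045 ]
fo [0.6987 0.1205 0.045 ]
w1 base proj [278.40003426 259.14765803]
```

View pics/w1c.png

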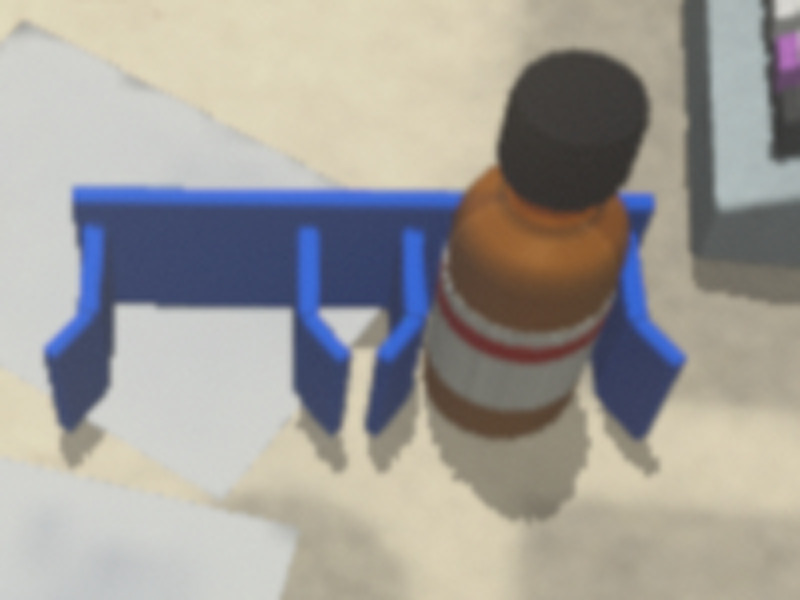

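View pics/w1d.png

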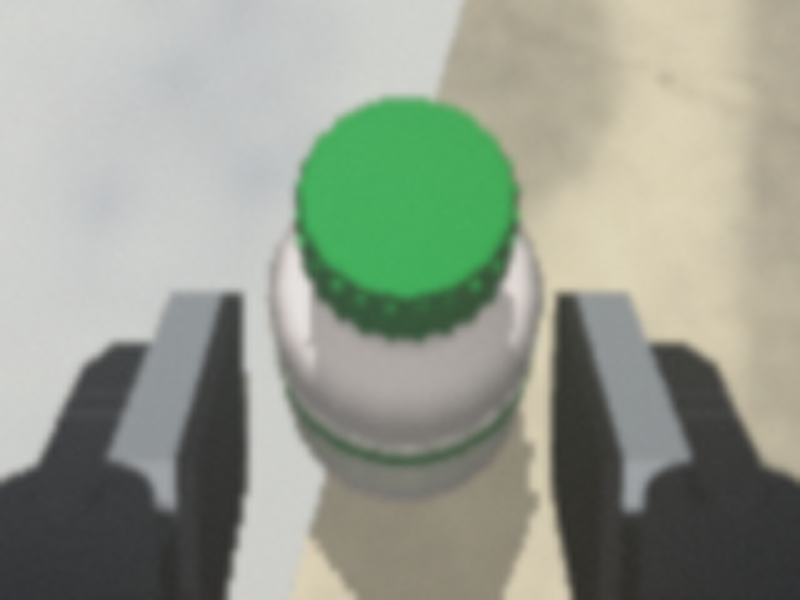

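Run:
```python
from h import *
w=viewer.camera_model('wrist'); s,p,R0=cur(); print(p.round(4))
print('cap w',atz(w,281.6,219.6,.130).round(4))
for n,q in dict(o=(235,127.5),i=(305,128),fi=(317,129),fo=(390,129)).items(): print(n,atz(w,*q,.045).round(4))
print('fence',atz(w,239,90.5,.055).round(4),atz(w,383,91,.055).round(4))
print('amber cap', atz(w,220+576/4,40+100/4,.128).round(4))
print(inc([.588,-.098,.1],toolrot(40,1)),inc([.588,-.098,.03],toolrot(40,1)))
```

```text
[ 0.5877 -0.0871  0.2211]
cap w [ 0.5836 -0.0348  0.13  ]
o [0.5031 0.1196 0.045 ]
i [0.5945 0.1308 0.045 ]
fi [0.6103 0.1313 0.045 ]
fo [0.7055 0.1438 0.045 ]
fence [0.4996 0.1739 0.055 ] [0.6938 0.1987 0.055 ]
amber cap [0.6508 0.1596 0.128 ]
(array([ -1.4,  86. , -86. ]), array([ 0.1,  0.5, -0.3])) (array([  -1.5,  139.7, -130.9]), array([ 0.1,  0.5, -0.3]))
```

```bash
sed -i 's/NB=.*/NB=np.array([.543,.152,0])/' h.py
python3 - <<'E'
from h import *
for z in (.1,.06,.03): print(inc([.589,-.100,z],toolrot(40,1)))
E
```

```text
(array([ -0.6,  84.6, -87.6]), array([ 0.1,  0.5, -0.3]))
(array([  -0.7,  115.3, -113.3]), array([ 0.1,  0.5, -0.3]))
(array([  -0.8,  138.4, -132.5]), array([ 0.1,  0.5, -0.3]))
```

arm_command:
  increments:
    - {"rx":0,"ry":0,"rz":0,"x":0,"y":5,"z":-25,"jaw":-0.3}
    - {"rx":0,"ry":0,"rz":0,"x":0,"y":30,"z":-45,"jaw":-0.3}
    - {"rx":0,"ry":0,"rz":0,"x":0,"y":57,"z":-66,"jaw":-0.3}
    - {"rx":0,"ry":0,"rz":0,"x":0,"y":84,"z":-88,"jaw":-0.3}
    - {"rx":0,"ry":0,"rz":0,"x":0,"y":100,"z":-101,"jaw":-0.3}
    - {"rx":0,"ry":0,"rz":0,"x":0,"y":115,"z":-113,"jaw":-0.3}
    - {"rx":0,"ry":0,"rz":0,"x":0,"y":123,"z":-120,"jaw":-0.3}
    - {"rx":0,"ry":0,"rz":0,"x":0,"y":130,"z":-126,"jaw":-0.3}
    - {"rx":0,"ry":0,"rz":0,"x":0,"y":138,"z":-132,"jaw":-0.3}
    - {"rx":0,"ry":0,"rz":0,"x":0,"y":138,"z":-132,"jaw":-0.3}
    - {"rx":0,"ry":0,"rz":0,"x":0,"y":138,"z":-132,"jaw":-0.3}

```text
time: 3.55
tcp_pos: [0.5889, -0.1007, 0.0296]
tool_rot: [-0.872, -0.056, 0.118]
ft_force: [0.2, -0.6, 0.9]
gripper_width: 0.0298
```

Run:
```python
from h import *
shot('scene','pics/s2.png');shot('wrist','pics/w2.png')
w=viewer.camera_model('wrist');s,p,R0=cur(); print(s['time'],p.round(4),R0.round(3),np.round(s['joints'],2),np.round(s['ft_force'],1))
crop('pics/s2.png','pics/s2c.png',300,80,200,150,4)
```

```text
3.65 [ 0.5891 -0.101   0.03  ] [[ 0.992 -0.08  -0.097]
 [ 0.126  0.637  0.76 ]
 [ 0.001 -0.767  0.642]] [ 0.34  0.93  0.17  1.58 -0.75  1.22  1.07] [ 0.1  0.9 -0.4]
```

View pics/s2c.png

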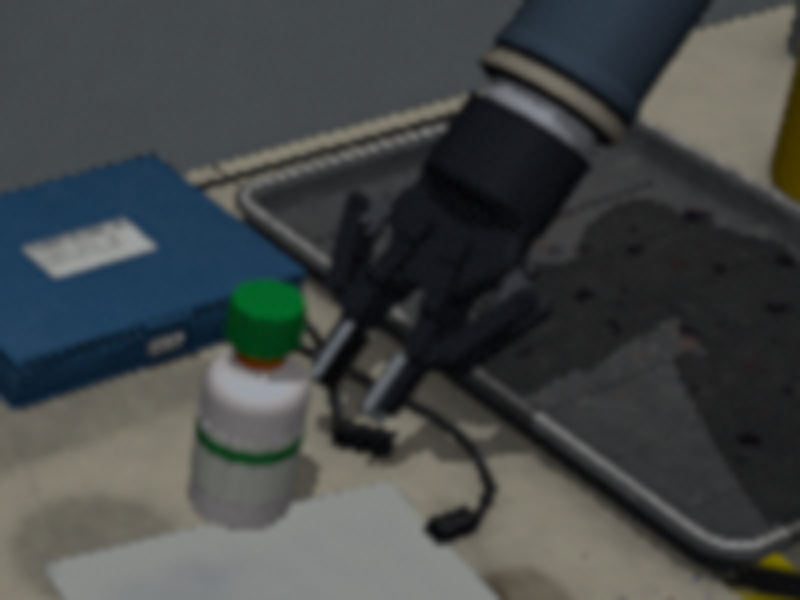

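View pics/w2.png

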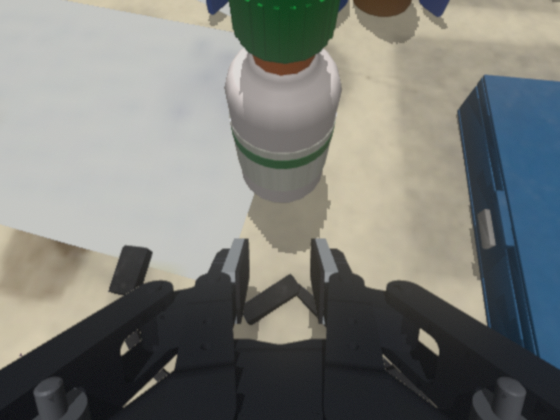

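The wrist view shows the bottle centred between the fingertips (bottle base at (284,200), tips at (238,240) and (320,240)). I'll verify tip height by projection.

Run:
```python
from h import *
s,p,R0=cur();c=viewer.camera_model('scene');w=viewer.camera_model('wrist')
for d in ([0,0,0],[.015,.019,0],[-.015,.019,0],[.022,.017,0],[-.022,.017,0]):
    q=p+R0@d; print(d,q.round(4),((proj(c,q)-[300,80])*4).round(0),proj(w,q).round(0))
print('wrist base front', atz(w,284,200,0).round(4), 'shadow', )
print('base proj', proj(w,[.582,-.035-.028,0]))
```

```text
[0, 0, 0] [ 0.5891 -0.101   0.03  ] [333. 410.] [278. 249.]
[0.015, 0.019, 0] [ 0.6025 -0.0871  0.0155] [294. 425.] [304. 236.]
[-0.015, 0.019, 0] [ 0.5727 -0.0908  0.0154] [333. 452.] [253. 236.]
[0.022, 0.017, 0] [ 0.6096 -0.0874  0.017 ] [287. 416.] [317. 237.]
[-0.022, 0.017, 0] [ 0.5659 -0.093   0.017 ] [344. 456.] [240. 237.]
wrist base front [ 0.5874 -0.0585  0.    ] shadow
base proj [275.03862199 205.14030145]
```

Run:
```python
from h import *
crop('pics/w2.png','pics/w2c.png',200,180,160,120,5)
crop('pics/s2.png','pics/s2d.png',360,120,80,75,8)
```

```text
(no output)
```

View pics/w2c.png

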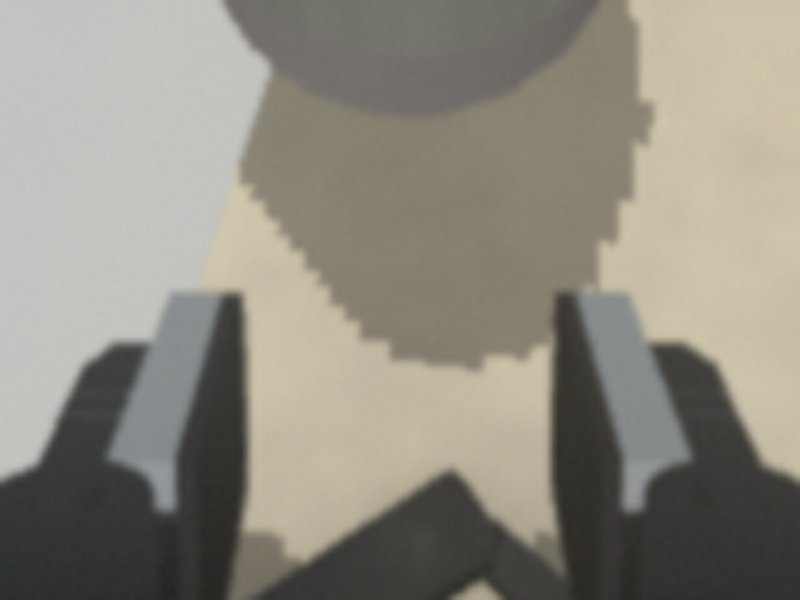

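View pics/s2d.png

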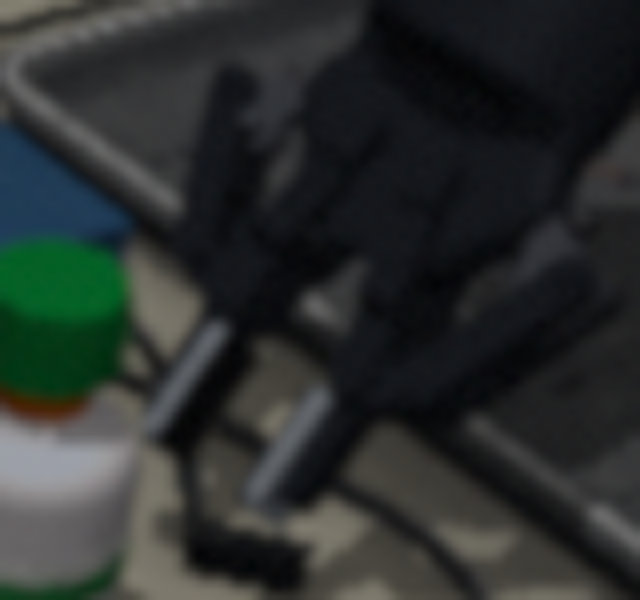

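Run:
```python
from h import *
s,p,R0=cur();c=viewer.camera_model('scene');w=viewer.camera_model('wrist')
print('cam in tool',(R0.T@(w['eye']-p)*1000).round(1))
for y in (.019,.01,0,-.02):
  for z in (.011,-.011):
    for x in (-.015,.015):
      q=p+R0@[x,y,z]; print([x,y,z],q.round(4),'s2d',((proj(c,q)-[360,120])*8).round(0),'w2c',((proj(w,q)-[200,180])*5).round(0))
```

```text
cam in tool [   0.5 -151.5   66.6]
[-0.015, 0.019, 0.011] [ 0.5717 -0.0825  0.0225] s2d [167. 575.] w2c [260. 189.]
[0.015, 0.019, 0.011] [ 0.6014 -0.0787  0.0225] s2d [ 89. 521.] w2c [524. 189.]
[-0.015, 0.019, -0.011] [ 0.5738 -0.0992  0.0084] s2d [203. 594.] w2c [265. 367.]
[0.015, 0.019, -0.011] [ 0.6035 -0.0954  0.0084] s2d [126. 541.] w2c [520. 367.]
[-0.015, 0.01, 0.011] [ 0.5724 -0.0882  0.0294] s2d [186. 547.] w2c [254. 215.]
[0.015, 0.01, 0.011] [ 0.6021 -0.0844  0.0294] s2d [108. 493.] w2c [530. 215.]
[-0.015, 0.01, -0.011] [ 0.5745 -0.1049  0.0153] s2d [222. 567.] w2c [258. 401.]
[0.015, 0.01, -0.011] [ 0.6043 -0.1012  0.0153] s2d [144. 514.] w2c [526. 401.]
[-0.015, 0, 0.011] [ 0.5732 -0.0946  0.0371] s2d [208. 517.] w2c [245. 246.]
[0.015, 0, 0.011] [ 0.6029 -0.0908  0.0371] s2d [128. 463.] w2c [538. 247.]
[-0.015, 0, -0.011] [ 0.5753 -0.1113  0.0229] s2d [243. 537.] w2c [250. 442.]
[0.015, 0, -0.011] [ 0.6051 -0.1075  0.023 ] s2d [164. 484.] w2c [533. 442.]
[-0.015, -0.02, 0.011] [ 0.5748 -0.1073  0.0524] s2d [250. 454.] w2c [224. 323.]
[0.015, -0.02, 0.011] [ 0.6045 -0.1035  0.0524] s2d [170. 402.] w2c [558. 323.]
[-0.015, -0.02, -0.011] [ 0.5769 -0.124   0.0383] s2d [285. 476.] w2c [231. 542.]
[0.015, -0.02, -0.011] [ 0.6067 -0.1203  0.0383] s2d [205. 424.] w2c [551. 542.]
```

Both cameras indicate that the fingertips are about 30 mm higher up the tool than documented, at tool y ≈ -11 mm. I'll probe downwards gently to find out which is true.

arm_command:
  increments:
    - {"rx":0,"ry":0,"rz":0,"x":0,"y":1.5,"z":-1.3,"jaw":-0.3}
    - {"rx":0,"ry":0,"rz":0,"x":0,"y":3,"z":-2.6,"jaw":-0.3}
    - {"rx":0,"ry":0,"rz":0,"x":0,"y":4.6,"z":-3.9,"jaw":-0.3}
    - {"rx":0,"ry":0,"rz":0,"x":0,"y":6.1,"z":-5.1,"jaw":-0.3}
    - {"rx":0,"ry":0,"rz":0,"x":0,"y":7.7,"z":-6.4,"jaw":-0.3}
    - {"rx":0,"ry":0,"rz":0,"x":0,"y":7.7,"z":-6.4,"jaw":-0.3}

```text
time: 4.15
tcp_pos: [0.5884, -0.1007, 0.0185]
tool_rot: [-0.871, -0.054, 0.118]
ft_force: [-0.8, -0.1, 0.5]
gripper_width: 0.0301
```

arm_command:
  increments:
    - {"rx":0,"ry":0,"rz":0,"x":0,"y":1.5,"z":-1.3,"jaw":-0.3}
    - {"rx":0,"ry":0,"rz":0,"x":0,"y":3,"z":-2.6,"jaw":-0.3}
    - {"rx":0,"ry":0,"rz":0,"x":0,"y":4.6,"z":-3.9,"jaw":-0.3}
    - {"rx":0,"ry":0,"rz":0,"x":0,"y":4.6,"z":-3.9,"jaw":-0.3}

```text
time: 4.48
tcp_pos: [0.5884, -0.1007, 0.0125]
tool_rot: [-0.871, -0.054, 0.118]
ft_force: [-0.5, -0.2, 0.8]
gripper_width: 0.03
```

Run:
```python
from h import *
shot('scene','pics/s3.png');shot('wrist','pics/w3.png')
s,p,R0=cur(); print(s['time'],p.round(4),np.round(s['ft_force'],1))
crop('pics/w3.png','pics/w3c.png',200,180,160,120,5)
crop('pics/s3.png','pics/s3c.png',340,120,100,75,8)
c=viewer.camera_model('scene');w=viewer.camera_model('wrist')
for y in (.019,.0,-.01):
  for z in (.011,-.011):
    for x in (-.015,.015):
      q=p+R0@[x,y,z]; print([x,y,z],q.round(4),'s3c',((proj(c,q)-[340,120])*8).round(0),'w3c',((proj(w,q)-[200,180])*5).round(0))
```

```text
4.5833 [ 0.5885 -0.1008  0.0129] [ 0.6 -0.2  0.7]
[-0.015, 0.019, 0.011] [ 0.571  -0.0822  0.0054] s3c [319. 626.] w3c [260. 189.]
[0.015, 0.019, 0.011] [ 0.6008 -0.0785  0.0054] s3c [242. 572.] w3c [524. 189.]
[-0.015, 0.019, -0.011] [ 0.5732 -0.099  -0.0087] s3c [354. 645.] w3c [265. 367.]
[0.015, 0.019, -0.011] [ 0.6029 -0.0952 -0.0087] s3c [278. 591.] w3c [520. 368.]
[-0.015, 0.0, 0.011] [ 0.5726 -0.0944  0.02  ] s3c [359. 568.] w3c [245. 247.]
[0.015, 0.0, 0.011] [ 0.6023 -0.0906  0.0199] s3c [280. 515.] w3c [538. 247.]
[-0.015, 0.0, -0.011] [ 0.5747 -0.1111  0.0058] s3c [394. 588.] w3c [250. 443.]
[0.015, 0.0, -0.011] [ 0.6045 -0.1073  0.0058] s3c [316. 534.] w3c [533. 443.]
[-0.015, -0.01, 0.011] [ 0.5734 -0.1007  0.0276] s3c [380. 538.] w3c [235. 283.]
[0.015, -0.01, 0.011] [ 0.6032 -0.097   0.0276] s3c [301. 484.] w3c [547. 283.]
[-0.015, -0.01, -0.011] [ 0.5755 -0.1174  0.0135] s3c [414. 558.] w3c [241. 489.]
[0.015, -0.01, -0.011] [ 0.6053 -0.1137  0.0135] s3c [336. 505.] w3c [542. 490.]
```

View pics/s3c.png

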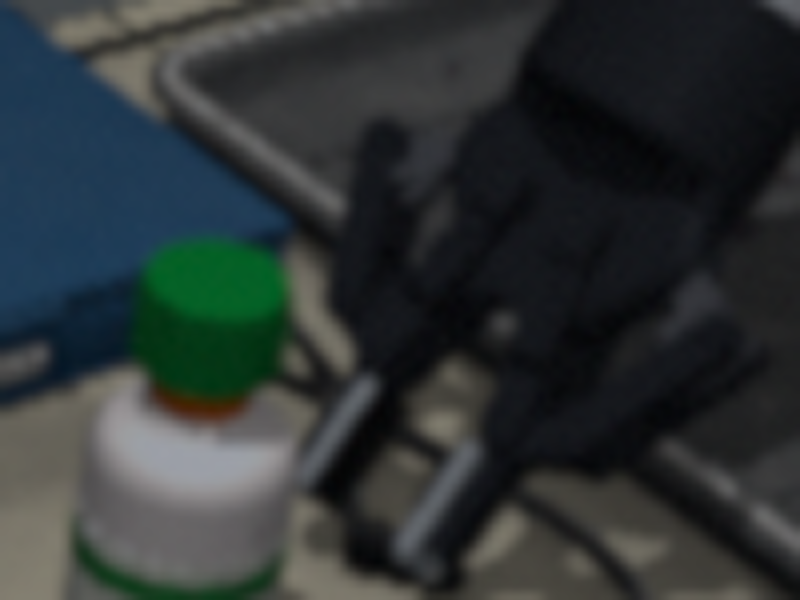

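View pics/w3.png

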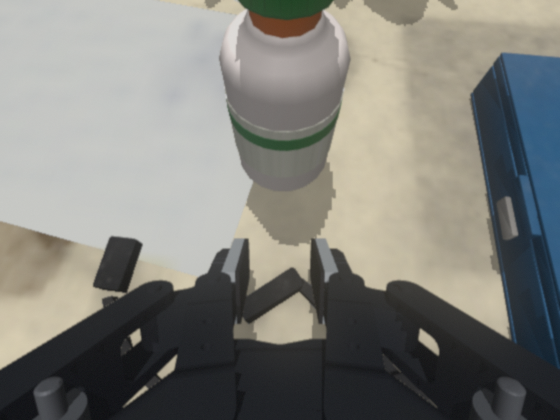

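Contact confirms the camera reading: no force even with the documented tips below the bench. The real tips sit at tool y ≈ -10 mm (forward corner now about 28 mm high, lowest point about 13 mm). I'll plan the push with that offset.

Run:
```python
from h import *
for q in ([.588,-.088,.007],[.585,-.062,.007],[.569,.0023,.007],[.553,.0666,.007],[.546,.1262,.007]): print(q,inc(q,toolrot(40,1)))
```

```text
[0.588, -0.088, 0.007] (array([ 1.1, 12.7,  6. ]), array([-0. ,  0.3, -0.3]))
[0.585, -0.062, 0.007] (array([ 1.4, 29.6, 26.1]), array([-0. ,  0.3, -0.3]))
[0.569, 0.0023, 0.007] (array([-6.4, 71.9, 76.5]), array([-0. ,  0.3, -0.3]))
[0.553, 0.0666, 0.007] (array([-14.2, 114.2, 126.9]), array([-0. ,  0.3, -0.3]))
[0.546, 0.1262, 0.007] (array([-13.7, 152.7, 172.8]), array([-0. ,  0.3, -0.3]))
```

arm_command:
  increments:
    - {"rx":0,"ry":0,"rz":0,"x":1,"y":6,"z":2,"jaw":-0.3}
    - {"rx":0,"ry":0,"rz":0,"x":1,"y":12.7,"z":6,"jaw":-0.3}
    - {"rx":0,"ry":0,"rz":0,"x":1,"y":17,"z":11,"jaw":-0.3}
    - {"rx":0,"ry":0,"rz":0,"x":1,"y":20,"z":15,"jaw":-0.3}
    - {"rx":0,"ry":0,"rz":0,"x":1,"y":23,"z":18.5,"jaw":-0.3}
    - {"rx":0,"ry":0,"rz":0,"x":1,"y":26.5,"z":22,"jaw":-0.3}
    - {"rx":0,"ry":0,"rz":0,"x":1,"y":29.6,"z":26,"jaw":-0.3}
    - {"rx":0,"ry":0,"rz":0,"x":0.5,"y":32.4,"z":29.3,"jaw":-0.3}
    - {"rx":0,"ry":0,"rz":0,"x":0,"y":35.2,"z":32.7,"jaw":-0.3}
    - {"rx":0,"ry":0,"rz":0,"x":-0.5,"y":38,"z":36,"jaw":-0.3}
    - {"rx":0,"ry":0,"rz":0,"x":-1,"y":40.8,"z":39.4,"jaw":-0.3}
    - {"rx":0,"ry":0,"rz":0,"x":-1.5,"y":43.6,"z":42.7,"jaw":-0.3}
    - {"rx":0,"ry":0,"rz":0,"x":-2,"y":46.4,"z":46,"jaw":-0.3}

```text
time: 5.67
tcp_pos: [0.5783, -0.0363, 0.007]
tool_rot: [-0.872, -0.055, 0.118]
ft_force: [0.9, -2.2, 1.3]
gripper_width: 0.0299
```

Run:
```python
from h import *
shot('scene','pics/s4.png');shot('wrist','pics/w4.png')
s,p,R0=cur(); print(s['time'],p.round(4),np.round(s['ft_force'],1))
crop('pics/s4.png','pics/s4c.png',260,100,200,150,4)
for q in ([.569,.0023,.007],[.553,.0666,.007],[.546,.1262,.007]): print(q,inc(q,toolrot(40,1)))
```

```text
5.7667 [ 0.5781 -0.0354  0.0072] [ 0.6 -0.1 -0.2]
[0.569, 0.0023, 0.007] (array([-4.3, 24.9, 29.4]), array([-0.1,  0.4, -0.3]))
[0.553, 0.0666, 0.007] (array([-12. ,  67.3,  79.8]), array([-0.1,  0.4, -0.3]))
[0.546, 0.1262, 0.007] (array([-11.5, 105.9, 125.7]), array([-0.1,  0.4, -0.3]))
```

View pics/s4c.png

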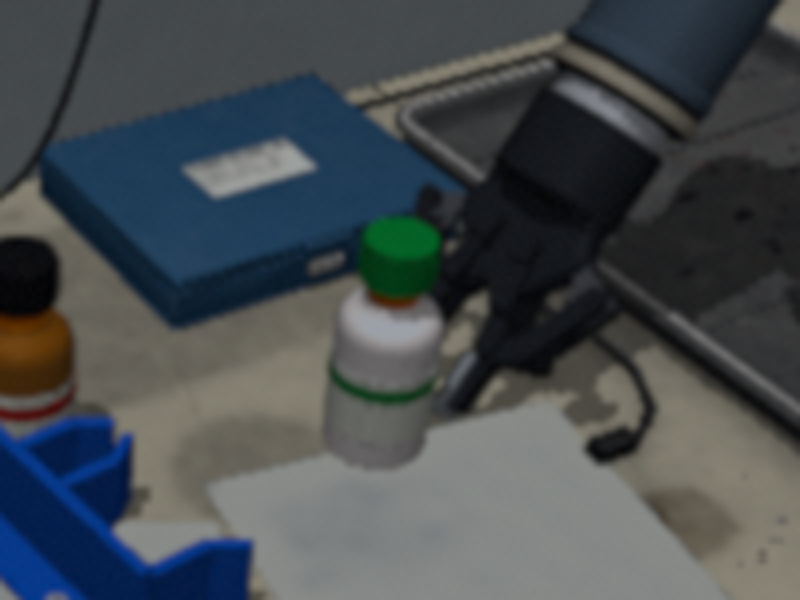

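View pics/w4.png

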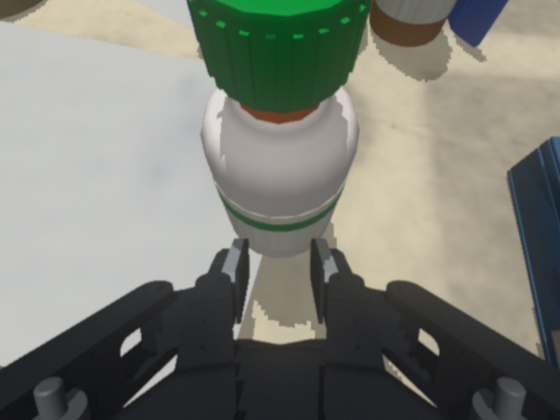

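The bottle is upright and nested against both fingertips (scene base at about (353,215), wrist centre column 281). I'll check its actual axis relative to the TCP.

Run:
```python
from h import *
c=viewer.camera_model('scene'); s,p,R0=cur()
q=atz(c,260+402/4,100+232/4,.130); print(q.round(4), (q-p).round(4), 'fwd',(q-p)@XD,'lat -y',-(q-p)@YD)
w=viewer.camera_model('wrist'); q=atz(w,281,255,0); print('base front wrist',q.round(4),'fwd',(q-p)@XD)
```

```text
[ 0.574  -0.0132  0.13  ] [-0.0042  0.0223  0.1228] fwd 0.022597797146435773 lat -y -0.0015367156235726602
base front wrist [ 0.5797 -0.0363  0.    ] fwd -0.0010426083565808512
```

arm_command:
  increments:
    - {"rx":0,"ry":0,"rz":0,"x":-0.5,"y":2.5,"z":3,"jaw":-0.3}
    - {"rx":0,"ry":0,"rz":0,"x":-1,"y":6,"z":7,"jaw":-0.3}
    - {"rx":0,"ry":0,"rz":0,"x":-1.6,"y":9.4,"z":11,"jaw":-0.3}
    - {"rx":0,"ry":0,"rz":0,"x":-2.2,"y":12.7,"z":15,"jaw":-0.3}
    - {"rx":0,"ry":0,"rz":0,"x":-2.8,"y":16,"z":19,"jaw":-0.3}
    - {"rx":0,"ry":0,"rz":0,"x":-3.5,"y":19.5,"z":23,"jaw":-0.3}
    - {"rx":0,"ry":0,"rz":0,"x":-4,"y":23,"z":27,"jaw":-0.3}
    - {"rx":0,"ry":0,"rz":0,"x":-4.7,"y":26,"z":31,"jaw":-0.3}
    - {"rx":0,"ry":0,"rz":0,"x":-5.3,"y":29.5,"z":35,"jaw":-0.3}
    - {"rx":0,"ry":0,"rz":0,"x":-6,"y":33,"z":39,"jaw":-0.3}
    - {"rx":0,"ry":0,"rz":0,"x":-6.5,"y":36.5,"z":43,"jaw":-0.3}
    - {"rx":0,"ry":0,"rz":0,"x":-7,"y":40,"z":47,"jaw":-0.3}
    - {"rx":0,"ry":0,"rz":0,"x":-7.7,"y":43,"z":51,"jaw":-0.3}
    - {"rx":0,"ry":0,"rz":0,"x":-8.3,"y":46.5,"z":55,"jaw":-0.3}
    - {"rx":0,"ry":0,"rz":0,"x":-9,"y":50,"z":59,"jaw":-0.3}
    - {"rx":0,"ry":0,"rz":0,"x":-9.6,"y":53.5,"z":63,"jaw":-0.3}
    - {"rx":0,"ry":0,"rz":0,"x":-10.2,"y":57,"z":67,"jaw":-0.3}
    - {"rx":0,"ry":0,"rz":0,"x":-10.8,"y":60,"z":71,"jaw":-0.3}
    - {"rx":0,"ry":0,"rz":0,"x":-11.5,"y":63,"z":75,"jaw":-0.3}

```text
time: 7.35
tcp_pos: [0.5544, 0.0599, 0.0069]
tool_rot: [-0.871, -0.055, 0.118]
ft_force: [0.6, -1.5, -0.8]
gripper_width: 0.0298
```

Run:
```python
from h import *
shot('scene','pics/s5.png');shot('top','pics/t5.png');shot('wrist','pics/w5.png')
s,p,R0=cur(); print(s['time'],p.round(4),np.round(s['ft_force'],1),np.round(s['joints'],2))
crop('pics/s5.png','pics/s5c.png',220,120,200,150,4)
crop('pics/t5.png','pics/t5c.png',240,120,200,150,4)
for q in ([.553,.0666,.007],[.546,.1262,.007]): print(q,inc(q,toolrot(40,1)))
```

```text
7.5 [0.5542 0.0603 0.007 ] [-0.5  0.5 -0.1] [ 0.17  0.87  0.07  1.85 -0.91  0.95  1.1 ]
[0.553, 0.0666, 0.007] (array([-0.4,  4.1,  4.9]), array([-0.1,  0.4, -0.4]))
[0.546, 0.1262, 0.007] (array([ 0.2, 42.8, 50.8]), array([-0.1,  0.4, -0.4]))
```

View pics/s5c.png

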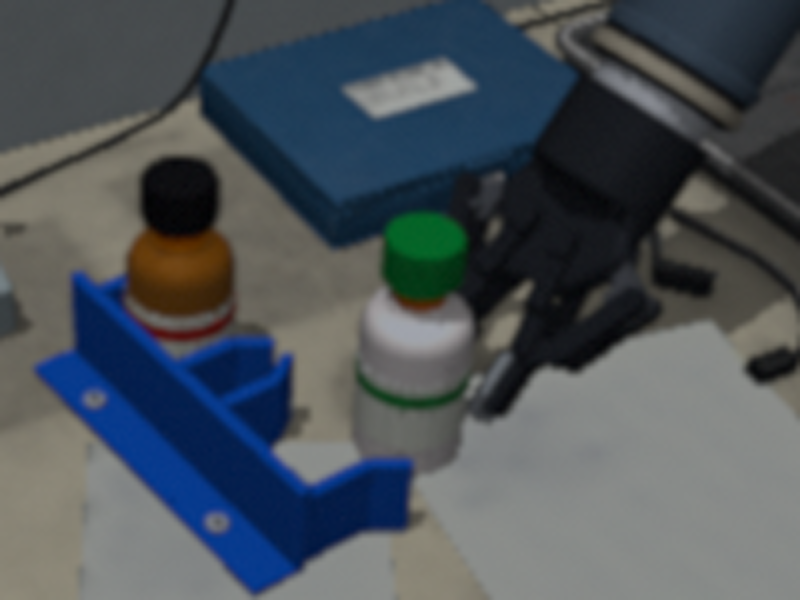

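View pics/t5c.png

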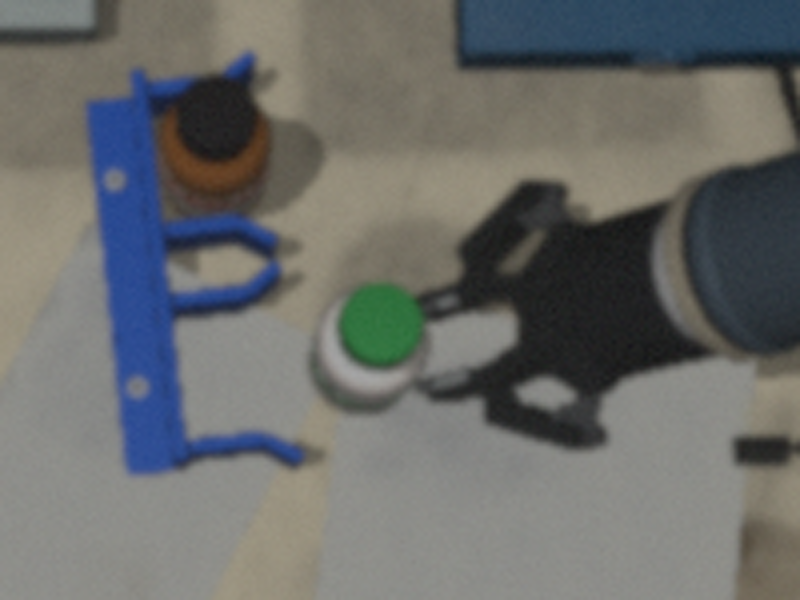

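View pics/w5.png

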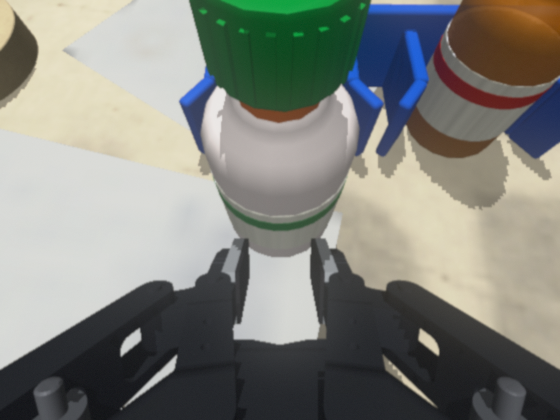

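The bottle is upright and centred on the mouth (guide tips at wrist columns 183 and 381, bottle at 281). Pushing straight in.

arm_command:
  increments:
    - {"rx":0,"ry":0,"rz":0,"x":0,"y":2,"z":2.3,"jaw":-0.3}
    - {"rx":0,"ry":0,"rz":0,"x":0,"y":4.5,"z":5.3,"jaw":-0.3}
    - {"rx":0,"ry":0,"rz":0,"x":0,"y":7.1,"z":8.4,"jaw":-0.3}
    - {"rx":0,"ry":0,"rz":0,"x":0,"y":9.7,"z":11.5,"jaw":-0.3}
    - {"rx":0,"ry":0,"rz":0,"x":0,"y":12.3,"z":14.6,"jaw":-0.3}
    - {"rx":0,"ry":0,"rz":0,"x":0,"y":14.9,"z":17.6,"jaw":-0.3}
    - {"rx":0,"ry":0,"rz":0,"x":0,"y":17.4,"z":20.7,"jaw":-0.3}
    - {"rx":0,"ry":0,"rz":0,"x":0,"y":20,"z":23.8,"jaw":-0.3}
    - {"rx":0,"ry":0,"rz":0,"x":0,"y":22.6,"z":26.8,"jaw":-0.3}
    - {"rx":0,"ry":0,"rz":0,"x":0,"y":25.2,"z":29.9,"jaw":-0.3}
    - {"rx":0,"ry":0,"rz":0,"x":0,"y":27.8,"z":33,"jaw":-0.3}
    - {"rx":0,"ry":0,"rz":0,"x":0,"y":30.4,"z":36,"jaw":-0.3}
    - {"rx":0,"ry":0,"rz":0,"x":0,"y":33,"z":39.1,"jaw":-0.3}
    - {"rx":0,"ry":0,"rz":0,"x":0,"y":35,"z":41.5,"jaw":-0.3}
    - {"rx":0,"ry":0,"rz":0,"x":0,"y":37,"z":43.9,"jaw":-0.3}
    - {"rx":0,"ry":0,"rz":0,"x":0,"y":38.5,"z":45.6,"jaw":-0.3}
    - {"rx":0,"ry":0,"rz":0,"x":0,"y":40,"z":47.4,"jaw":-0.3}

```text
time: 8.92
tcp_pos: [0.547, 0.1208, 0.0068]
tool_rot: [-0.872, -0.055, 0.118]
ft_force: [-0.0, -1.5, 1.0]
gripper_width: 0.0305
```

Run:
```python
from h import *
shot('scene','pics/s6.png');shot('top','pics/t6.png');shot('wrist','pics/w6.png')
s,p,R0=cur(); print(s['time'],p.round(4),np.round(s['ft_force'],1),np.round(s['joints'],2))
crop('pics/s6.png','pics/s6c.png',220,120,200,150,4)
crop('pics/t6.png','pics/t6c.png',240,120,200,150,4)
for q in ([.553,.0666,.007],[.546,.1262,.007]): print(q,inc(q,toolrot(40,1)))
```

```text
9.0667 [0.5469 0.1211 0.0069] [ 0.5 -0.2 -0.6] [ 0.1   0.85  0.02  1.91 -0.98  0.87  1.09]
[0.553, 0.0666, 0.007] (array([ -0.8, -35.3, -41.9]), array([-0. ,  0.4, -0.3]))
[0.546, 0.1262, 0.007] (array([-0.2,  3.3,  4. ]), array([-0. ,  0.4, -0.3]))
```

View pics/s6c.png

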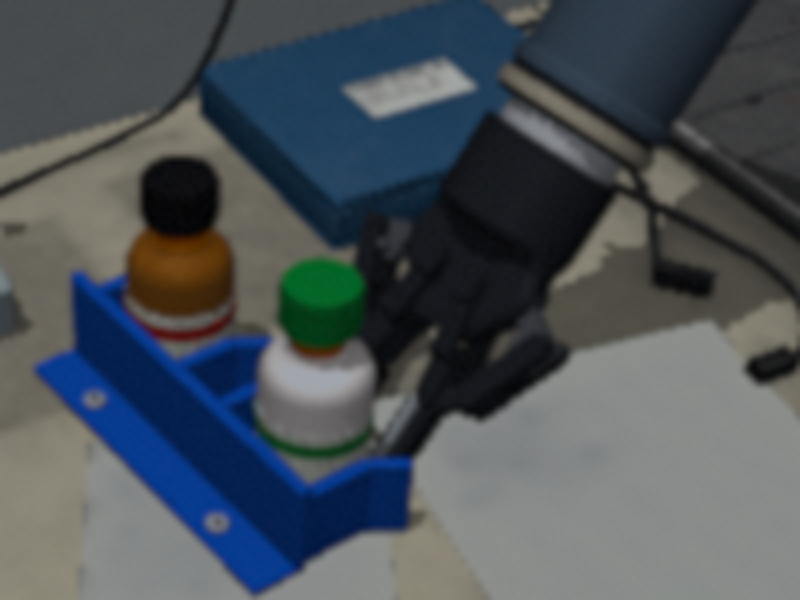

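View pics/t6c.png

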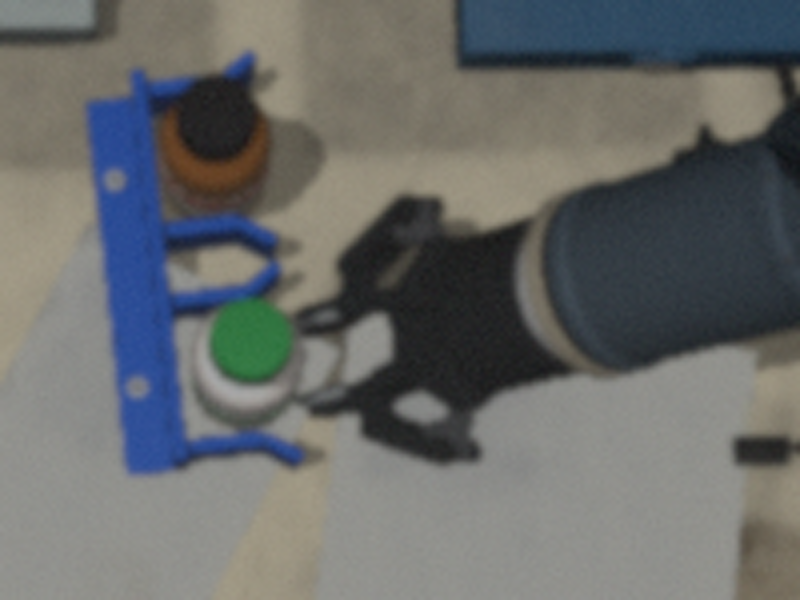

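View pics/w6.png

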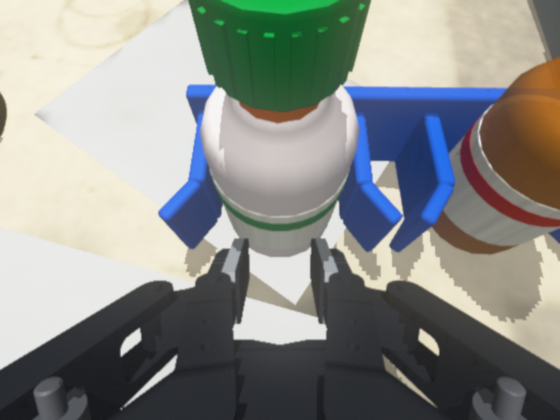

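The bottle is between the walls and upright, about 5-6 mm from the fence compared with the amber one. I'll creep in until the force rises.

arm_command:
  increments:
    - {"rx":0,"ry":0,"rz":0,"x":0,"y":1,"z":1.1,"jaw":-0.3}
    - {"rx":0,"ry":0,"rz":0,"x":0,"y":1.9,"z":2.3,"jaw":-0.3}
    - {"rx":0,"ry":0,"rz":0,"x":0,"y":2.6,"z":3.1,"jaw":-0.3}
    - {"rx":0,"ry":0,"rz":0,"x":0,"y":3.2,"z":3.8,"jaw":-0.3}
    - {"rx":0,"ry":0,"rz":0,"x":0,"y":3.8,"z":4.6,"jaw":-0.3}

```text
time: 9.48
tcp_pos: [0.5463, 0.1266, 0.0068]
tool_rot: [-0.872, -0.055, 0.118]
ft_force: [-0.0, -1.6, 1.1]
gripper_width: 0.0298
```

arm_command:
  increments:
    - {"rx":0,"ry":0,"rz":0,"x":0,"y":0.6,"z":0.8,"jaw":-0.3}
    - {"rx":0,"ry":0,"rz":0,"x":0,"y":1.3,"z":1.5,"jaw":-0.3}
    - {"rx":0,"ry":0,"rz":0,"x":0,"y":1.3,"z":1.5,"jaw":-0.3}

```text
time: 9.73
tcp_pos: [0.5464, 0.1275, 0.0066]
tool_rot: [-0.873, -0.055, 0.117]
ft_force: [0.8, -6.6, 2.0]
gripper_width: 0.0301
```

arm_command:
  increments:
    - {"rx":0,"ry":0,"rz":0,"x":0,"y":0.4,"z":0.4,"jaw":-0.3}
    - {"rx":0,"ry":0,"rz":0,"x":0,"y":0.7,"z":0.8,"jaw":-0.3}

```text
time: 9.9
tcp_pos: [0.5464, 0.1278, 0.0065]
tool_rot: [-0.874, -0.055, 0.116]
ft_force: [-0.7, -10.3, 4.4]
gripper_width: 0.0302
```

Run:
```python
from h import *
shot('top','pics/t7.png');shot('wrist','pics/w7.png')
s,p,R0=cur(); print(s['time'],p.round(4),np.round(s['ft_force'],1))
crop('pics/t7.png','pics/t7c.png',240,120,200,150,4)
print(inc(p-.05*XD+[0,0,.0]),inc(p-.05*XD+[0,0,.2]))
```

```text
10.0 [0.5464 0.1277 0.0065] [ 0.  -7.3  3.5]
(array([ -0.3, -32. , -38.4]), array([0., 0., 0.])) (array([  -0.2, -185.6,   89.8]), array([0., 0., 0.]))
```

View pics/t7c.png

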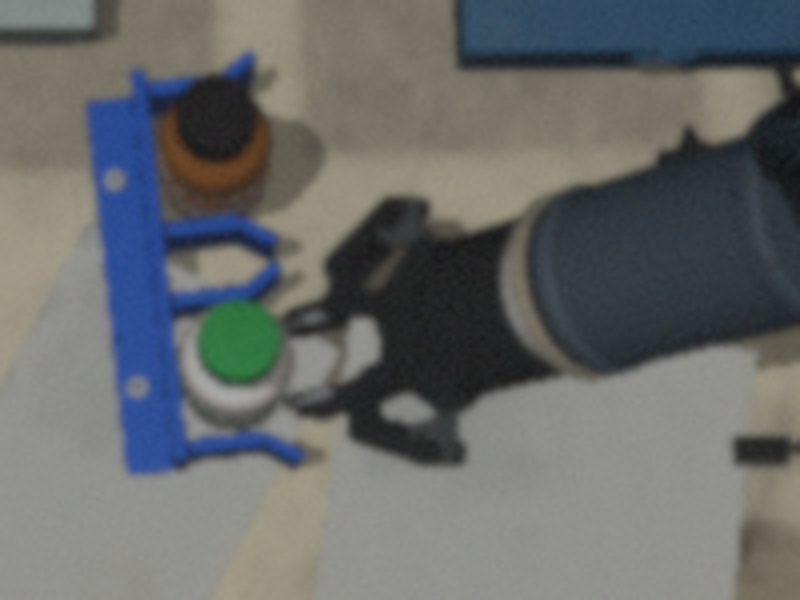

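Contact force builds to about 10 N with the bottle not moving, and the white cap's distance to the fence (65 crop px) matches the amber one's (67). It is docked. I'll retreat straight back, then up.

arm_command:
  increments:
    - {"rx":0,"ry":0,"rz":0,"x":0,"y":-2,"z":-2.4,"jaw":-0.3}
    - {"rx":0,"ry":0,"rz":0,"x":0,"y":-6,"z":-7,"jaw":-0.3}
    - {"rx":0,"ry":0,"rz":0,"x":0,"y":-13,"z":-15.5,"jaw":-0.3}
    - {"rx":0,"ry":0,"rz":0,"x":0,"y":-22,"z":-26.4,"jaw":-0.3}
    - {"rx":0,"ry":0,"rz":0,"x":0,"y":-32,"z":-38.4,"jaw":-0.3}
    - {"rx":0,"ry":0,"rz":0,"x":0,"y":-40,"z":-46,"jaw":-0.3}
    - {"rx":0,"ry":0,"rz":0,"x":0,"y":-70,"z":-20,"jaw":-0.3}
    - {"rx":0,"ry":0,"rz":0,"x":0,"y":-100,"z":5,"jaw":-0.3}
    - {"rx":0,"ry":0,"rz":0,"x":0,"y":-130,"z":30,"jaw":-0.3}
    - {"rx":0,"ry":0,"rz":0,"x":0,"y":-160,"z":57,"jaw":-1}
    - {"rx":0,"ry":0,"rz":0,"x":0,"y":-190,"z":83,"jaw":-1}
    - {"rx":0,"ry":0,"rz":0,"x":0,"y":-200,"z":90,"jaw":-1}
    - {"rx":0,"ry":0,"rz":0,"x":0,"y":-200,"z":90,"jaw":-1}

```text
time: 11.08
tcp_pos: [0.5549, 0.0689, 0.2215]
tool_rot: [-0.873, -0.06, 0.114]
ft_force: [0.0, 0.0, -0.7]
gripper_width: 0.0002
```

Run:
```python
from h import *
shot('scene','pics/s8.png');shot('top','pics/t8.png');shot('wrist','pics/w8.png')
s,p,R0=cur(); print(s['time'],p.round(4),np.round(s['ft_force'],1),s['gripper_width'])
crop('pics/s8.png','pics/s8c.png',220,120,200,150,4)
crop('pics/t8.png','pics/t8c.png',240,120,200,150,4)
print(viewer.camera_model('wrist'))
print(inc([.543,.152,.26],toolrot(0,1)))
```

```text
11.2333 [0.5529 0.0699 0.2168] [ 0.1  0.1 -0.1] 4.893117667085565e-05
{'fx': 314.4688442671659, 'fy': 314.4688442671659, 'cx': 279.3460635992666, 'cy': 201.81525439106557, 'eye': array([0.55939672, 0.02401182, 0.37567546]), 'attitude': array([0.43305423, 0.0283646 , 0.12343291])}
(array([ 0.4, 20. , 91.1]), array([-40. ,   0.4,  -0.2]))
```

View pics/s8c.png

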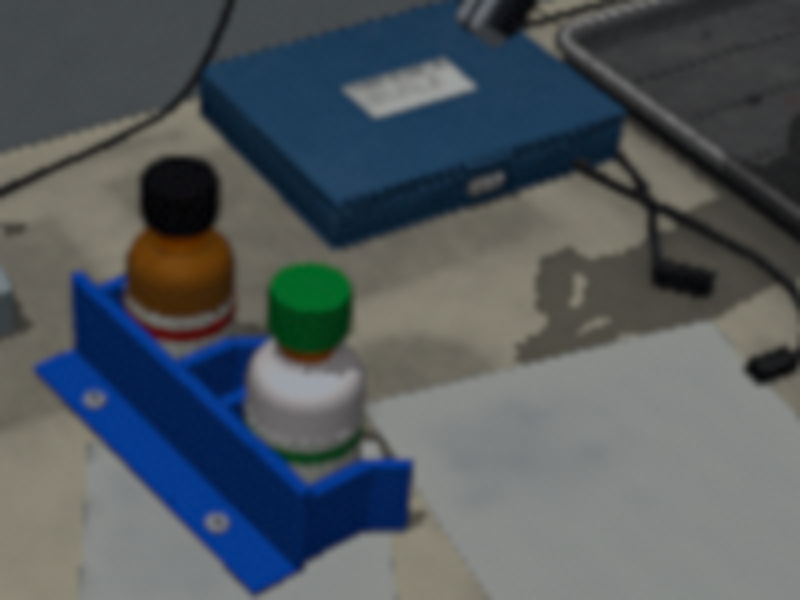

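View pics/t8c.png

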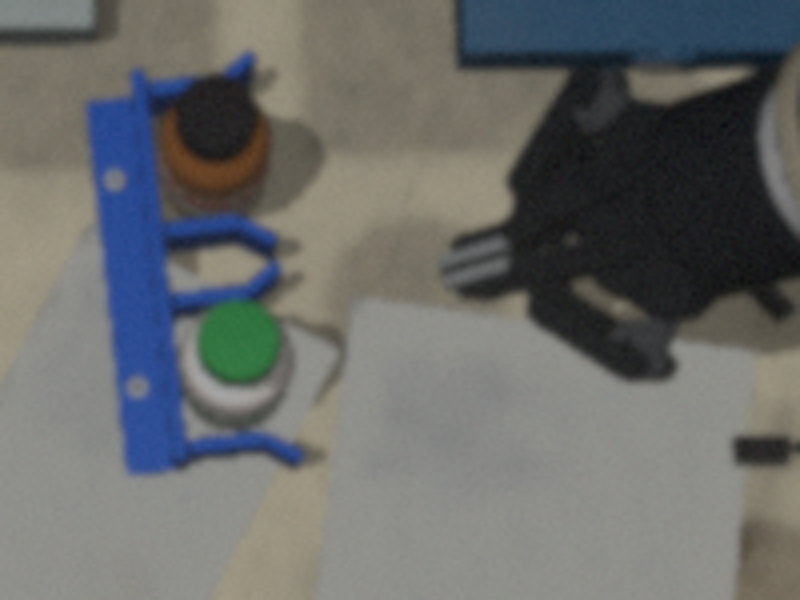

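View pics/w8.png

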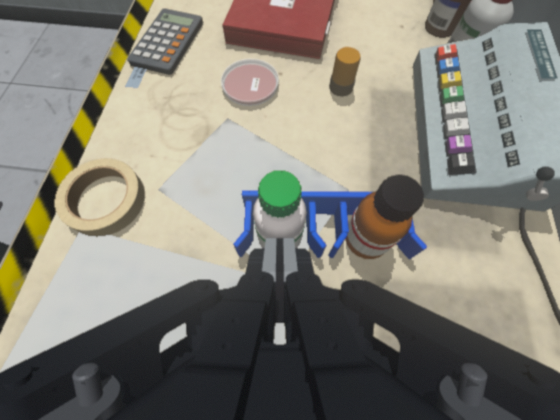

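The white bottle stands upright in the near bay (top cap at crop (239,340)), and the amber bottle and dock look unchanged. Next I'll locate the cap centres and the shut fingertips.

Run:
```python
from h import *
t=viewer.camera_model('top'); c=viewer.camera_model('scene');w=viewer.camera_model('wrist')
s,p,R0=cur()
for n,u,v,wv in (('w',(239,340),(311,284),(279,186)),('a',(217,117),(181,176),(400,191))):
    e1,d1=ray(t,240+u[0]/4,120+u[1]/4);e2,d2=ray(c,220+v[0]/4,120+v[1]/4)
    A=np.stack([d1,-d2],1);x=np.linalg.lstsq(A,e2-e1,rcond=None)[0]
    print(n,(e1+d1*x[0]).round(4),(e2+d2*x[1]).round(4),'top@.13',(e1+d1*(.13-e1[2])/d1[2]).round(4),'scene',(e2+d2*(.13-e2[2])/d2[2]).round(4),'wrist',atz(w,*wv,.13).round(4))
for y in (.019,.005,-.01): 
  q=p+R0@[0,y,.011]; print(y,'t8c',((proj(t,q)-[240,120])*4).round(0),'w8',proj(w,q).round(0))
crop('pics/w8.png','pics/w8c.png',200,160,160,120,5)
```

```text
w [0.5426 0.1491 0.1271] [0.5427 0.1493 0.1271] top@.13 [0.5421 0.1492 0.13  ] scene [0.5395 0.1514 0.13  ] wrist [0.5426 0.1521 0.13  ]
a [0.6488 0.1588 0.1247] [0.6493 0.1595 0.1248] top@.13 [0.6474 0.1589 0.13  ] scene [0.6425 0.1631 0.13  ] wrist [0.6482 0.1604 0.13  ]
0.019 t8c [383. 291.] w8 [278. 218.]
0.005 t8c [407. 283.] w8 [278. 226.]
-0.01 t8c [433. 275.] w8 [278. 237.]
```

View pics/w8c.png

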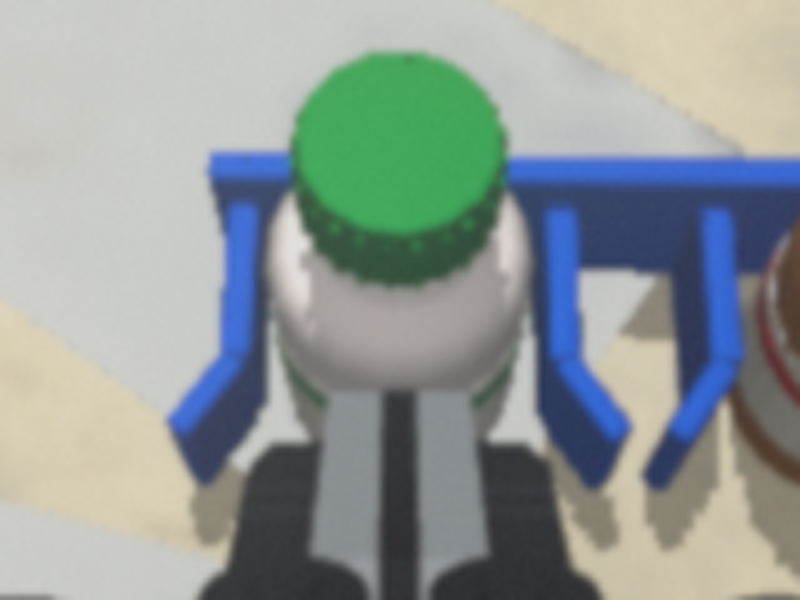

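Run:
```python
from h import *
print(inc([.5427,.1505,.20],toolrot(0,1)))
```

```text
(array([-0. , 65.1, 51.4]), array([-40. ,   0.4,  -0.2]))
```

arm_command:
  increments:
    - {"rx":-7,"ry":0,"rz":0,"x":0,"y":8,"z":8,"jaw":-1}
    - {"rx":-14,"ry":0,"rz":0,"x":0,"y":18,"z":17,"jaw":-1}
    - {"rx":-21,"ry":0,"rz":0,"x":0,"y":30,"z":26,"jaw":-1}
    - {"rx":-28,"ry":0,"rz":0,"x":0,"y":42,"z":34,"jaw":-1}
    - {"rx":-35,"ry":0,"rz":0,"x":0,"y":54,"z":43,"jaw":-1}
    - {"rx":-40,"ry":0,"rz":0,"x":0,"y":65,"z":51.5,"jaw":-1}
    - {"rx":-40,"ry":0,"rz":0,"x":0,"y":65,"z":51.5,"jaw":-1}
    - {"rx":-40,"ry":0,"rz":0,"x":0,"y":65,"z":51.5,"jaw":-1}
    - {"rx":-40,"ry":0,"rz":0,"x":0,"y":65,"z":51.5,"jaw":-1}

```text
time: 11.98
tcp_pos: [0.5423, 0.1511, 0.1995]
tool_rot: [-1.569, -0.098, 0.103]
ft_force: [0.8, -0.2, 0.2]
gripper_width: 0.0
```

Run:
```python
from h import *
shot('scene','pics/s9.png');shot('top','pics/t9.png')
s,p,R0=cur(); print(s['time'],p.round(4),np.round(s['ft_force'],1),R0.round(3))
print(inc([.5425,.1505,.135],toolrot(0,1)))
crop('pics/s9.png','pics/s9c.png',220,90,200,150,4)
```

```text
12.0833 [0.5432 0.1487 0.2003] [ 0.9 -0.6 -1.5] [[ 0.993 -0.002 -0.122]
 [ 0.122 -0.001  0.993]
 [-0.002 -1.    -0.001]]
(array([-0.3, 65.3,  1.9]), array([ 0. ,  0.3, -0.1]))
```

View pics/s9c.png

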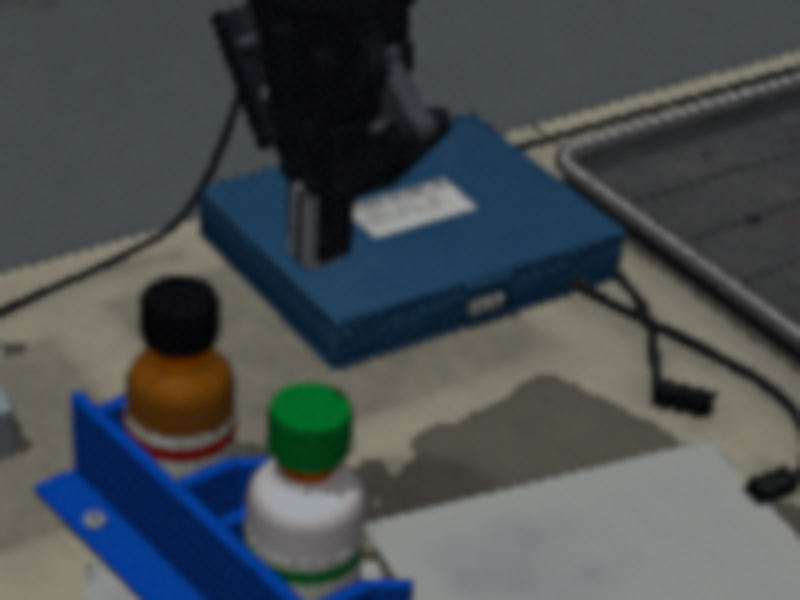

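arm_command:
  increments:
    - {"rx":0,"ry":0,"rz":0,"x":0,"y":20,"z":1.5,"jaw":-1}
    - {"rx":0,"ry":0,"rz":0,"x":0,"y":40,"z":1.5,"jaw":-1}
    - {"rx":0,"ry":0,"rz":0,"x":0,"y":55,"z":1.5,"jaw":-1}
    - {"rx":0,"ry":0,"rz":0,"x":0,"y":65,"z":1.5,"jaw":-1}
    - {"rx":0,"ry":0,"rz":0,"x":0,"y":70,"z":1.5,"jaw":-1}
    - {"rx":0,"ry":0,"rz":0,"x":0,"y":74,"z":1.5,"jaw":-1}
    - {"rx":0,"ry":0,"rz":0,"x":0,"y":74,"z":1.5,"jaw":-1}
    - {"rx":0,"ry":0,"rz":0,"x":0,"y":74,"z":1.5,"jaw":-1}

```text
time: 12.75
tcp_pos: [0.5434, 0.1522, 0.1276]
tool_rot: [-1.568, -0.099, 0.098]
ft_force: [0.0, -0.2, -0.1]
gripper_width: -0.0002
```

Run:
```python
from h import *
shot('scene','pics/s10.png');shot('top','pics/t10.png')
s,p,R0=cur(); print(s['time'],p.round(4),np.round(s['ft_force'],1))
crop('pics/s10.png','pics/s10c.png',240,120,100,75,8)
```

```text
12.85 [0.5434 0.1526 0.1279] [0.1 0.5 0.6]
```

View pics/s10c.png

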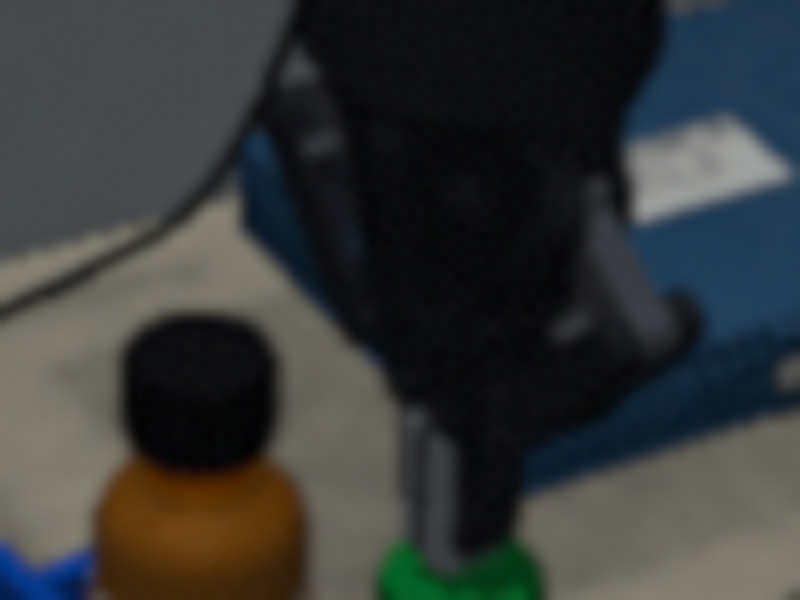

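Tips are just above the green cap and central. Pressing down in 1-mm rows.

arm_command:
  increments:
    - {"rx":0,"ry":0,"rz":0,"x":0,"y":2,"z":-1,"jaw":-1}
    - {"rx":0,"ry":0,"rz":0,"x":0,"y":4,"z":-1.5,"jaw":-1}
    - {"rx":0,"ry":0,"rz":0,"x":0,"y":6,"z":-1.5,"jaw":-1}
    - {"rx":0,"ry":0,"rz":0,"x":0,"y":7.5,"z":-1.5,"jaw":-1}
    - {"rx":0,"ry":0,"rz":0,"x":0,"y":9,"z":-1.5,"jaw":-1}
    - {"rx":0,"ry":0,"rz":0,"x":0,"y":10,"z":-1.5,"jaw":-1}
    - {"rx":0,"ry":0,"rz":0,"x":0,"y":11,"z":-1.5,"jaw":-1}

```text
time: 13.43
tcp_pos: [0.5434, 0.1511, 0.1167]
tool_rot: [-1.568, -0.099, 0.098]
ft_force: [-2.1, -0.8, 7.8]
gripper_width: 0.0
```

arm_command:
  increments:
    - {"rx":0,"ry":0,"rz":0,"x":0,"y":1,"z":0,"jaw":-1}
    - {"rx":0,"ry":0,"rz":0,"x":0,"y":2,"z":0,"jaw":-1}
    - {"rx":0,"ry":0,"rz":0,"x":0,"y":3,"z":0,"jaw":-1}
    - {"rx":0,"ry":0,"rz":0,"x":0,"y":4,"z":0,"jaw":-1}

```text
time: 13.77
tcp_pos: [0.5434, 0.1511, 0.1127]
tool_rot: [-1.568, -0.099, 0.098]
ft_force: [-1.7, -1.1, 7.7]
gripper_width: 0.0001
```

arm_command:
  increments:
    - {"rx":0,"ry":0,"rz":0,"x":0,"y":1,"z":0,"jaw":-1}
    - {"rx":0,"ry":0,"rz":0,"x":0,"y":2,"z":0,"jaw":-1}
    - {"rx":0,"ry":0,"rz":0,"x":0,"y":3,"z":0,"jaw":-1}

```text
time: 14.02
tcp_pos: [0.5441, 0.1513, 0.1112]
tool_rot: [-1.567, -0.101, 0.097]
ft_force: [-7.1, -1.3, 36.4]
gripper_width: -0.0002
```

The force jumps to 36 N at TCP z 0.111 (tips at about 0.120 m): the white cap is home. Lifting off.

arm_command:
  increments:
    - {"rx":0,"ry":0,"rz":0,"x":0,"y":-2,"z":0,"jaw":-1}
    - {"rx":0,"ry":0,"rz":0,"x":0,"y":-6,"z":0,"jaw":-1}
    - {"rx":0,"ry":0,"rz":0,"x":0,"y":-20,"z":0,"jaw":-1}
    - {"rx":0,"ry":0,"rz":0,"x":0,"y":-45,"z":0,"jaw":-1}
    - {"rx":0,"ry":0,"rz":0,"x":0,"y":-60,"z":0,"jaw":-1}
    - {"rx":0,"ry":0,"rz":0,"x":0,"y":-60,"z":0,"jaw":-1}

```text
time: 14.52
tcp_pos: [0.5447, 0.1513, 0.172]
tool_rot: [-1.567, -0.102, 0.095]
ft_force: [0.7, -1.2, -0.0]
gripper_width: -0.0
```

Run:
```python
from h import *
shot('scene','pics/s11.png')
s,p,R0=cur(); print(s['time'],p.round(4),np.round(s['ft_force'],1))
crop('pics/s11.png','pics/s11c.png',240,140,100,75,8)
print(inc([.649,.1598,.17],toolrot(0,1)))
```

```text
14.5667 [0.5439 0.1514 0.1704] [ 0.7 -0.5 -0.2]
(array([105.3,   0.7,  -4.9]), array([-0. ,  0.5,  0.2]))
```

View pics/s11c.png

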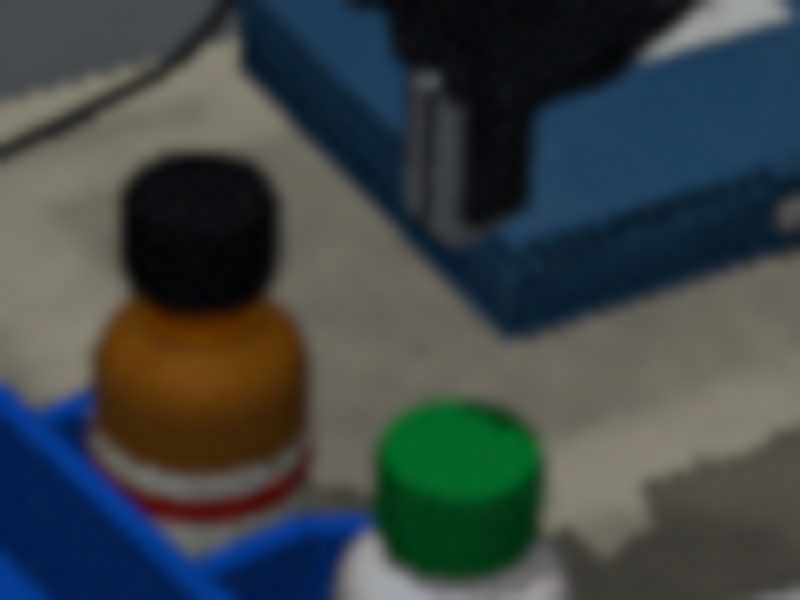

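The green cap is home, with no orange showing under it and the bottle upright. On to the amber cap.

arm_command:
  increments:
    - {"rx":0,"ry":0,"rz":0,"x":25,"y":0,"z":-1,"jaw":-1}
    - {"rx":0,"ry":0,"rz":0,"x":60,"y":0,"z":-3,"jaw":-1}
    - {"rx":0,"ry":0,"rz":0,"x":90,"y":0,"z":-4,"jaw":-1}
    - {"rx":0,"ry":0,"rz":0,"x":105,"y":0,"z":-5,"jaw":-1}
    - {"rx":0,"ry":0,"rz":0,"x":105,"y":15,"z":-5,"jaw":-1}
    - {"rx":0,"ry":0,"rz":0,"x":105,"y":30,"z":-5,"jaw":-1}
    - {"rx":0,"ry":0,"rz":0,"x":105,"y":42,"z":-5,"jaw":-1}
    - {"rx":0,"ry":0,"rz":0,"x":105,"y":42,"z":-5,"jaw":-1}
    - {"rx":0,"ry":0,"rz":0,"x":105,"y":42,"z":-5,"jaw":-1}

```text
time: 15.32
tcp_pos: [0.6471, 0.1593, 0.126]
tool_rot: [-1.569, -0.097, 0.101]
ft_force: [0.4, 0.1, 0.5]
gripper_width: 0.0004
```

Run:
```python
from h import *
shot('scene','pics/s12.png');shot('wrist','pics/w12.png')
s,p,R0=cur(); print(s['time'],p.round(4),np.round(s['ft_force'],1))
crop('pics/s12.png','pics/s12c.png',210,100,100,75,8)
print(inc([.649,.1598,.12],toolrot(0,1)))
```

```text
15.4167 [0.6481 0.1594 0.1277] [0.4 0.6 0.1]
(array([0.9, 7.7, 0.3]), array([-0. ,  0.5,  0. ]))
```

View pics/s12c.png

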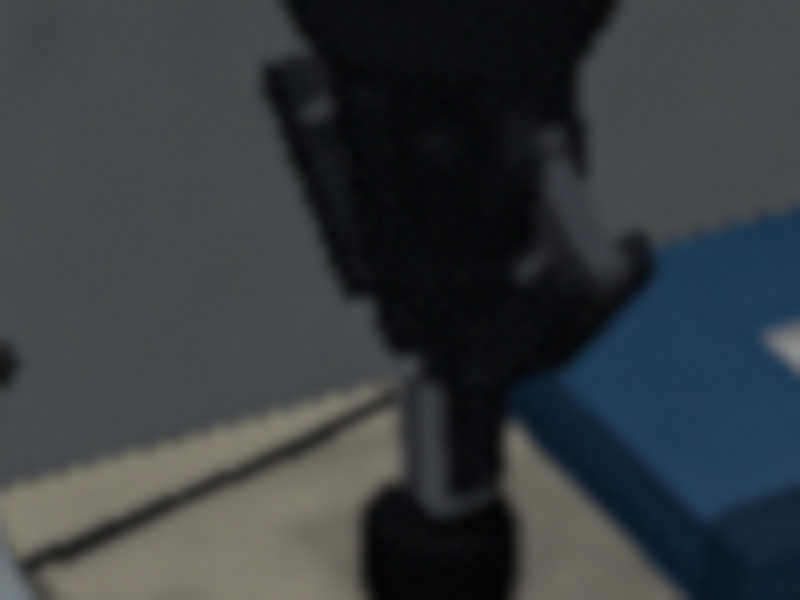

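View pics/w12.png

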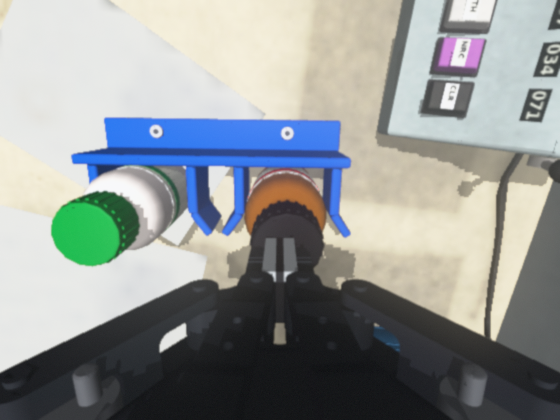

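The fingertips are over the black cap, about 2 mm off laterally (cap column 287, fingers 281). Shifting 2 mm and pressing.

arm_command:
  increments:
    - {"rx":0,"ry":0,"rz":0,"x":2,"y":2,"z":0,"jaw":-1}
    - {"rx":0,"ry":0,"rz":0,"x":2,"y":4,"z":0,"jaw":-1}
    - {"rx":0,"ry":0,"rz":0,"x":2,"y":6,"z":0,"jaw":-1}
    - {"rx":0,"ry":0,"rz":0,"x":2,"y":7.5,"z":0,"jaw":-1}
    - {"rx":0,"ry":0,"rz":0,"x":2,"y":9,"z":0,"jaw":-1}
    - {"rx":0,"ry":0,"rz":0,"x":2,"y":10,"z":0,"jaw":-1}
    - {"rx":0,"ry":0,"rz":0,"x":2,"y":11,"z":0,"jaw":-1}
    - {"rx":0,"ry":0,"rz":0,"x":2,"y":12,"z":0,"jaw":-1}

```text
time: 16.08
tcp_pos: [0.6503, 0.1597, 0.1161]
tool_rot: [-1.568, -0.1, 0.098]
ft_force: [-2.5, 0.1, 8.8]
gripper_width: -0.0
```

arm_command:
  increments:
    - {"rx":0,"ry":0,"rz":0,"x":0,"y":1,"z":0,"jaw":-1}
    - {"rx":0,"ry":0,"rz":0,"x":0,"y":2,"z":0,"jaw":-1}
    - {"rx":0,"ry":0,"rz":0,"x":0,"y":3,"z":0,"jaw":-1}
    - {"rx":0,"ry":0,"rz":0,"x":0,"y":4,"z":0,"jaw":-1}

```text
time: 16.42
tcp_pos: [0.6503, 0.1597, 0.1122]
tool_rot: [-1.568, -0.1, 0.098]
ft_force: [-2.2, -0.9, 7.3]
gripper_width: 0.0001
```

arm_command:
  increments:
    - {"rx":0,"ry":0,"rz":0,"x":0,"y":1,"z":0,"jaw":-1}
    - {"rx":0,"ry":0,"rz":0,"x":0,"y":2,"z":0,"jaw":-1}
    - {"rx":0,"ry":0,"rz":0,"x":0,"y":2.5,"z":0,"jaw":-1}

```text
time: 16.67
tcp_pos: [0.6511, 0.1597, 0.1114]
tool_rot: [-1.567, -0.101, 0.096]
ft_force: [-5.6, -0.6, 24.7]
gripper_width: -0.0
```

The same end height with 25 N, so the amber cap is home. Lifting clear and checking.

arm_command:
  increments:
    - {"rx":0,"ry":0,"rz":0,"x":0,"y":-2,"z":0,"jaw":-1}
    - {"rx":0,"ry":0,"rz":0,"x":0,"y":-6,"z":0,"jaw":-1}
    - {"rx":0,"ry":0,"rz":0,"x":0,"y":-20,"z":0,"jaw":-1}
    - {"rx":0,"ry":0,"rz":0,"x":0,"y":-50,"z":0,"jaw":-1}
    - {"rx":0,"ry":0,"rz":0,"x":0,"y":-80,"z":-20,"jaw":-1}
    - {"rx":0,"ry":0,"rz":0,"x":0,"y":-100,"z":-60,"jaw":-1}
    - {"rx":0,"ry":0,"rz":0,"x":0,"y":-120,"z":-100,"jaw":-1}
    - {"rx":0,"ry":0,"rz":0,"x":0,"y":-130,"z":-140,"jaw":-1}
    - {"rx":0,"ry":0,"rz":0,"x":0,"y":-130,"z":-170,"jaw":-1}
    - {"rx":0,"ry":0,"rz":0,"x":0,"y":-130,"z":-170,"jaw":-1}
    - {"rx":0,"ry":0,"rz":0,"x":0,"y":-130,"z":-170,"jaw":-1}

```text
time: 17.58
tcp_pos: [0.6711, -0.0126, 0.239]
tool_rot: [-1.57, -0.095, 0.095]
ft_force: [0.5, 0.3, -0.8]
gripper_width: 0.0
```

Run:
```python
from h import *
shot('scene','pics/s13.png');shot('top','pics/t13.png')
s,p,R0=cur(); print(s['time'],p.round(4),np.round(s['ft_force'],1))
crop('pics/s13.png','pics/s13c.png',220,140,160,120,5)
crop('pics/t13.png','pics/t13c.png',240,120,200,150,4)
```

```text
17.6833 [ 0.671  -0.0081  0.2382] [ 0.8  0.2 -0.2]
```

View pics/s13c.png

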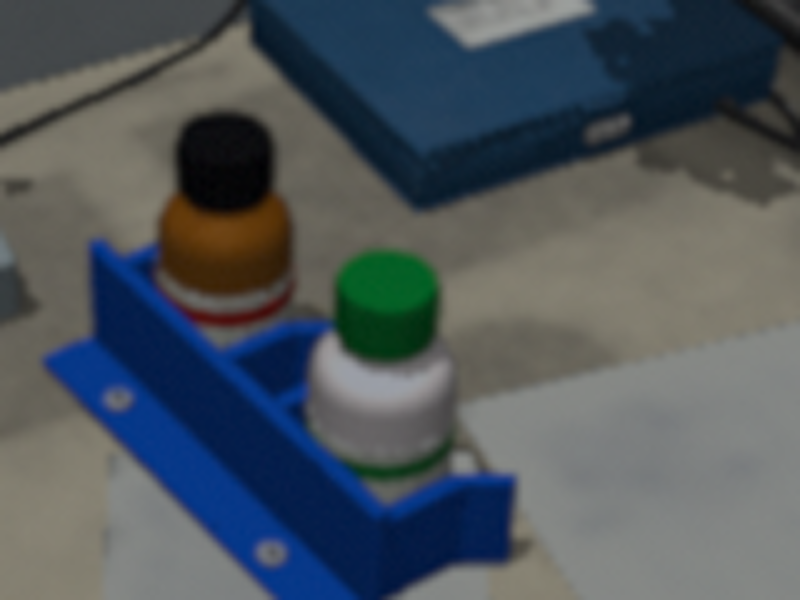

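View pics/t13c.png

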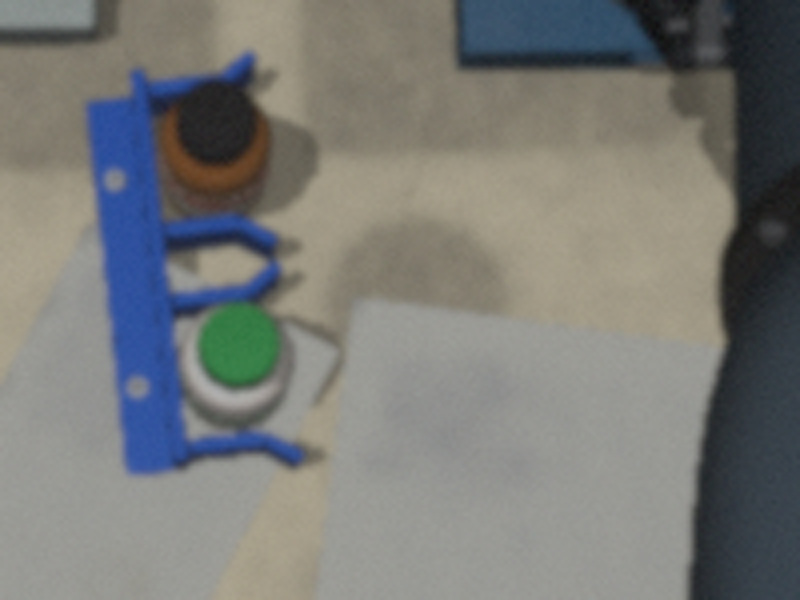

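View pics/t13.png

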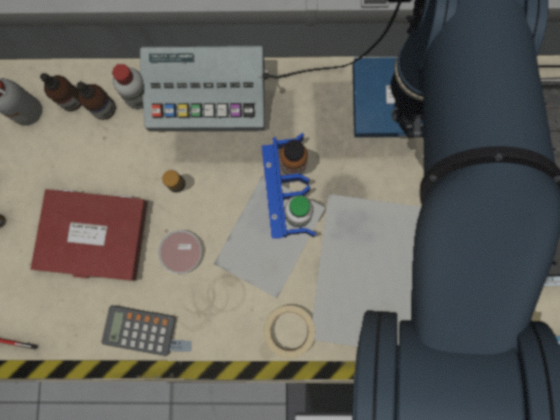

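Both bottles stand docked and upright, no orange neck shows, and the petri dish (181,252) and lens case (174,181) are where they started. The arm is clear, so I'm handing in.

Run:
```python
from h import *
print(manip.job_done())
```

```text
the job is handed in; nothing more can be done
None
```

I slid the white bottle along the bench to the back of the dock's near bay, then pressed both caps home. I handed the job in at about 17.7 s.

- **Docking:** I pushed low, with contact at an estimated 20 mm, and the bottle stayed upright in every picture. At the back fence it stopped moving while the push force rose to about 10 N. Its gap to the fence then matched the amber bottle's in the top view.
- **Caps:** Each cap slid at about 8 N, then stopped hard at the same height, with the fingertips at about 120 mm. The stop force was 36 N on the white cap and 25 N on the amber cap. No orange neck shows on either bottle in the last pictures.
- **Other things:** The petri dish and lens case are where they started, and the arm was raised clear at hand-in.
- **One disagreement:** The fingertips did not match the documented 19 mm ahead of the TCP. Both cameras put them about 10 mm behind it. Lowering the gripper 17 mm met no bench contact, which agreed with the cameras, so I used the camera value for every height.

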